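# Touch off the roll housing with the dial indicator

## Task

Touch off the green roll housing with the dial indicator before it is bolted down: lift the indicator stand out of its wooden tray by the steel column, stand it on the bed plate and let go, then take it by the low black hand grip (good for sliding only, not for lifting) and make each touch by sliding it flat on the plate. Touch the housing's three blue pads squarely, with the plunger pressed in about half-way and the tip drawn clear of the housing between touches: on the long side first the pad farther from the end that carries the third pad, then the nearer one, and last the pad on that end, where you let go and leave the stand with its tip on the pad. Do not shift the housing, drop or tip the stand, drive the plunger to its stop, grip the dial, or disturb the spare roll, the spanner and the grease tin.

Things in the scene. Friction and masses are not known exactly. Their poses are not given: they have to be found in the camera images.
- housing: Green cast roll housing, loose on the plate, 6 kg: block 100 x 170 x 80 mm (x, y, z) with a 92 mm steel roll and nut on top (145 mm high in all). Origin: centre of its underside. z up. The long side with two pads looks to its -x, the end with the third pad to its +y. Low bolting feet (14 mm high) reach 24 mm beyond both ends; an adjusting screw sticks out of the other end. It must not be shifted.
- pad_far: Round machined pad coated with blue marking dye, 28 mm across, standing 11 mm out of the housing's long side, the one farther from the end pad. Origin: centre of its face, 55 mm above the plate; axes as the housing's, face looks to -x. Touched first. Housing frame: (-61, -55, 55) mm.
- pad_near: The same blue pad on the same long side, nearer to the end pad, touched second. Origin: centre of its face, which looks to -x. Housing frame: (-61, 55, 55) mm.
- pad_end: The same blue pad on the housing's end, touched last. Origin: centre of its face, which looks to the housing's +y. Housing frame: (0, 96, 55) mm.
- tray: Open wooden tray 159 x 84 mm outside, walls 6 mm thick and 36 mm high, floor 6 mm, fixed; the stand starts in it with 10 mm or so of room around its base. Origin: centre of its underside.
- column: Upright flat steel column of the indicator stand, 20 x 16 mm (x, y), from the base up to 138 mm above the stand's underside; the place to lift the stand by. Origin: on its centre line, 105 mm above the underside; the dial below reaches up to 67 mm. Axes: x is the way the plunger points, z up. The whole stand weighs about 0.85 kg, its centre of mass about 8 mm behind the column.
- grip: Low black hand grip of the stand's base, 64 x 36 x 32 mm (x, y, z), behind the column; the place to slide the stand by. Origin: its centre, 18 mm above the stand's underside, 73 mm behind the column (-x) and 162 mm behind the free plunger tip. Its underside lies 1 mm above the plate. Axes as the column's. The steel base before it is 60 x 50 x 34 mm and ends 93 mm ahead of this origin.
- dial: Round dial indicator fixed to the column, 44 mm across, face up with a red needle that turns as the plunger goes in. Origin: centre of the dial, 38 mm ahead of the column, 55 mm above the stand's underside. Axes as the column's. Delicate: not to be gripped.
- tip (a point): Foremost point of the plunger's red 8 mm ball, 55 mm above the stand's underside; with the plunger out it lies 89 mm ahead of the column and moves back with the plunger.
- plunger (a joint): How far the plunger is pressed in (m): 0 fully out, 0.016 at its stop. A spring pushes it out with about 0.75 N at 0, 2 N half-way and 3.2 N at the stop.
- spare_roll: Spare grooved steel roll lying flat, 90 mm across, 40 mm high. Bystander. Origin: centre of its underside.
- spanner: Steel spanner 200 mm long lying on the plate. Bystander.
- grease_tin: Yellow tin 72 mm across, 85 mm high. Bystander. Origin: centre of its underside.
Not all that is in view belongs to the job. What is shaped like the part that bears column but yellow is not meant.

How it is judged:
By the outcome, as a careful person would: the job done as asked, in the order asked, and still so for the second after the job is handed in, with the robot touching nothing.
It also fails if it takes over 72 s, if anything falls off the work surface, if the arm or the gripper's body presses on something with over 40 N, if the wrist force passes 120 N, or if a joint passes its speed limit or range.

## Robot

A 7-joint arm with a two-finger parallel gripper is mounted at the origin on the work surface. World frame = base frame: x ahead of the robot, y to its left, z up, the work surface at z = 0. Lengths are in m, angles in degrees, forces in N, time in s.
With the tool pointing down it reaches from about 0.425 to 0.875 m from the base axis. Payload 4.7 kg.
Tool frame: the origin (TCP) lies on the centre line of the jaws, within the pads' length; the fingertips stand ahead of it and the grasp point (between the pads) lies 2 mm behind it (env.tip_reach is the x of the fingertips in the tool frame, in m); x points along the fingers, z is the direction in which the jaws open and shut, and the axes are right-handed (so a half turn about x gives the same grasp; the last joint's range is limited). The gripper opens to 87 mm and grips with 3 to 60 N. Pads are 19 mm wide; open, the fingers measure 117 mm over their backs; the gripper's body (75 mm by 190 mm) begins 51 mm behind the grasp point.
Start: joints at [-68.635, 18.392, -4.016, 83.108, 1.295, 78.541, -3.26], TCP at [0.228, 0.609, 0.24] pointing down, gripper open.
Joint ranges: [-163.93, 163.93], [-17.29, 119.83], [-79.2, 71.16], [3.27, 140.29], [-89.18, 269.18], [5.43, 117.66], [-154.24, 154.24]. Speed limits (degrees/s): [147.25, 147.25, 180, 180, 180, 180, 180].

## Interface

Orientations are given as [roll, pitch, yaw] about the fixed x, y, z axes, in that order (R = Rz(yaw) Ry(pitch) Rx(roll)).
In Python, from cell import telemetry, optics, env, models gives the robot as it stands.
- The arm moves only by the shell command python3 -m pendant 'ROWS' [FORCE]. ROWS is JSON, a list of rows, each a list of 3 entries, a list of its own where there are three numbers: the finger opening in mm, from 0 to 87, then the shift along the tool's x, y, z in mm, then the turn, a rotation vector about the tool's x, y, z in rad. A call has 1 to 10 rows; each row is the pose to reach, as a shift and turn from the pose commanded when the call began, along the tool's axes at that moment; what a row does not reach only later rows make up. A row lasts 1/12 s, in which the tool goes at most 41.7 mm and 7.16 degrees, less where a joint would pass 70% of its speed; a pose out of reach is approached as far as the arm can. A call with a gripper value outside its range is refused whole. The fingers move at their own pace and stop on an object; FORCE is the grip in N (left out, the last holds). Time passes only in rows, so rows that repeat a pose let the fingers close. It gives the time, the measured TCP pose, the force and the opening at its end, in the units of the state.
- telemetry.get_obs(): the state, without advancing time (a new reading comes with each control period).
- optics.read_camera(name): name is "scene" or "top" or "wrist"; returns a dict with "image" (384x512x3 uint8, blue, green, red), "range_z" (384x512 float32, m along the optical axis (not along the pixel's ray), 0 where there is no reading), "fx", "fy", "cx", "cy" (pixels), "cam_to_world" (4x4, takes a point from camera to world coordinates). Camera axes: x right, y up, looking along -z (the intrinsics and any distortion apply to the point x, -y, -z); pixel columns grow to the right and rows downward; lengths in m; the calibration is good to about 2 mm. A picture is of the moment at which its call begins.
- env.sign_off(): hands the job in, once; it reports no verdict.
Trained networks look in the newest picture that a camera, given by its name, has taken for a name from the list of things; names that differ only in an ending like _2 or _b are one class to them, and where a whole thing is asked for, a point or a joint stands for the part that bears it (a point fixed in the world has none). Each returns a list of dicts, best first, with "confidence" (0 to 1); they miss things now and then, are a little off and sometimes report something else, mostly with a low value. They report only what shows in the picture. A call takes as long as a camera call. They do not tell look-alikes from the thing itself.
- models.masks_of(camera, label): "pixels" (384x512 bool, what is visible of it) and "extent" ([left, top, right, bottom] as shares, 0 to 1, of the picture: columns of its width, rows of its height, round what is visible of it).
- models.landmark_of(camera, label): "centre" ([row, column] as shares, 0 to 1, of the picture: columns of its width, rows of its height: a listed point, or the origin of a listed thing).
The state is a dict: "time_s": time; "qpos": joint angles; "joint_velocities": joint speeds; "effort": joint torques, N m; "tool_pos": TCP position; "tool_rot": TCP orientation; "force": force on the tool from outside, world axes, zero at the start; "wrist_torque": the same for the moment, N m; "grip_width": finger opening in m.
Only numpy, scipy, OpenCV 4.12 (cv2) and the standard library are available. Lean on these libraries where they do the work, as an engineer would, in place of code of your own. Each camera call takes 0.05 s, during which the arm holds its last target.

## Working session

There is one attempt and no reset: what is moved stays moved. The work goes in short steps, Python scripts to look and compute and a shell command to move; the robot and the scene stay as the last step left them, time stands still between calls to the robot, and variables do not carry over. Pictures are saved under pics/ and viewed, and the job is handed in when it is done.

```bash
ls; mkdir -p pics; cat > h.py <<'E'
import numpy as np, cv2
from cell import telemetry, optics, env, models
def cam(n, save=None):
    c=optics.read_camera(n)
    if save: cv2.imwrite('pics/'+save+'.png',c['image'])
    return c
def cloud(c):
    z=c['range_z']; h,w=z.shape
    v,u=np.mgrid[0:h,0:w]
    x=(u-c['cx'])/c['fx']*z; y=(v-c['cy'])/c['fy']*z
    P=np.stack([x,-y,-z,np.ones_like(z)],-1)
    W=P@np.array(c['cam_to_world']).T
    W=W[...,:3].copy(); W[z==0]=np.nan
    return W
E
python3 - <<'E'
from h import *
for n in ['scene','top','wrist']:
    c=cam(n,n+'0'); print(n,{k:v for k,v in c.items() if k not in('image','range_z')}.keys(),c['fx'],np.round(c['cam_to_world'],3).tolist())
    np.savez('pics/'+n+'0.npz',W=cloud(c))
print(telemetry.get_obs(), env.tip_reach)
E
```

```text
pics
scene dict_keys(['fx', 'fy', 'cx', 'cy', 'cam_to_world']) 411.18855781911356 [[0.211, -0.598, 0.773, 1.552], [0.978, 0.128, -0.168, -0.237], [0.002, 0.791, 0.612, 0.926], [0.0, 0.0, 0.0, 1.0]]
top dict_keys(['fx', 'fy', 'cx', 'cy', 'cam_to_world']) 478.4276446834988 [[0.002, 0.987, -0.158, 0.226], [-1.0, 0.001, -0.008, -0.008], [-0.008, 0.158, 0.987, 1.74], [0.0, 0.0, 0.0, 1.0]]
wrist dict_keys(['fx', 'fy', 'cx', 'cy', 'cam_to_world']) 300.60070319037914 [[0.351, -0.905, -0.24, 0.163], [0.936, 0.339, 0.091, 0.632], [-0.001, -0.257, 0.967, 0.383], [0.0, 0.0, 0.0, 1.0]]
{'time_s': 0.15, 'qpos': array([-68.6349556 ,  18.42981402,  -4.01620025,  83.16033121,
         1.29373336,  78.54089519,  -3.26114342]), 'joint_velocities': array([-0.08194017, -0.17481512,  0.05108639, -0.25903909,  0.01826042,
        0.00156626,  0.13659258]), 'effort': array([-5.22178980e-04, -4.91795254e+01, -4.04926892e-01, -3.12882113e+01,
       -6.40068389e-02,  4.03871387e-02,  1.08452571e-04]), 'tool_pos': array([0.22812907, 0.60821821, 0.23869403]), 'tool_rot': array([-177.54069475,   89.91403215, -108.09707414]), 'force': array([ 0.59622885, -0.32250766, -0.47689075]), 'wrist_torque': array([ 0.00764865, -0.01837794,  0.00400185]), 'grip_width': 0.08693480318824945} 0.017
```

View pics/scene0.png

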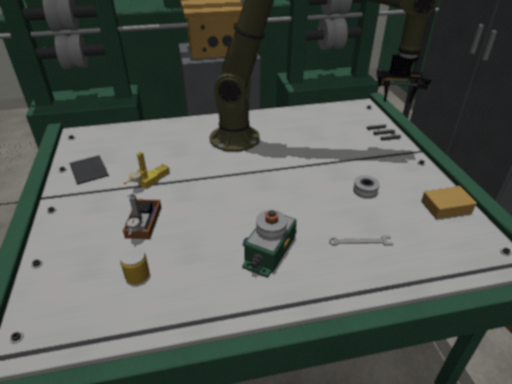

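View pics/top0.png

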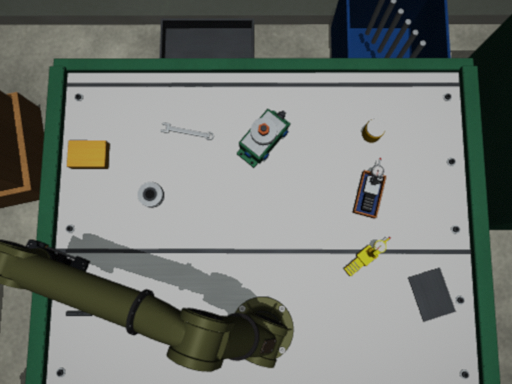

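View pics/wrist0.png

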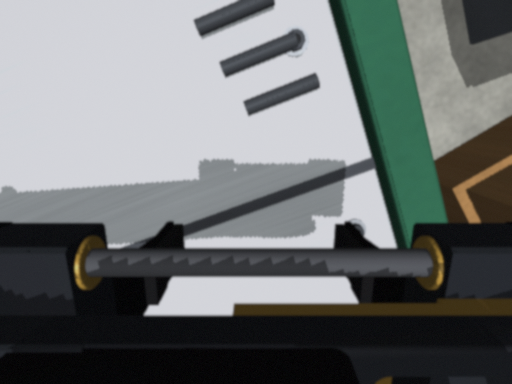

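The scene picture shows the stand in its tray at (142,215) and the yellow look-alike at (150,172). In the top view they are at (370,190) and (368,255). The housing is at (263,137), the tin at (373,130), the roll at (150,195) and the spanner at (188,131). The steel column in the wooden tray is the right one, so I'll measure it and check it in a close crop.

```bash
python3 - <<'E'
from h import *
out=[]
for n in ['top','scene']:
    c=cam(n); W=cloud(c); im=c['image']
    np.savez('pics/'+n+'1.npz',W=W,im=im)
    if n=='top':
        a=cv2.resize(im[90:260,220:420],None,fx=4,fy=3.5,interpolation=cv2.INTER_CUBIC); cv2.imwrite('pics/topcrop.png',cv2.convertScaleAbs(a,alpha=1.3))
    else:
        a=cv2.resize(im[140:290,100:310],None,fx=3.8,fy=3.8,interpolation=cv2.INTER_CUBIC); cv2.imwrite('pics/scenecrop.png',cv2.convertScaleAbs(a,alpha=1.4))
    for l in ['housing','pad_far','pad_near','pad_end','tray','column','grip','dial','tip','spare_roll','spanner','grease_tin']:
        for d in models.landmark_of(n,l)[:2]:
            r,cc=d['centre'][0]*384,d['centre'][1]*512
            p=W[int(min(r,383)),int(min(cc,511))]
            print(n,l,round(d['confidence'],2),round(r,1),round(cc,1),np.round(p,3))
E
```

```text
top housing 0.79 143.8 263.4 [ 0.646 -0.005  0.099]
top housing 0.3 195.2 368.5 [ 0.469 -0.381  0.042]
top pad_far 0.36 132.4 286.1 [ 0.694 -0.088  0.068]
top pad_near 0.59 156.7 264.0 [ 0.606 -0.005  0.066]
top pad_near 0.17 133.4 191.6 [0.709 0.265 0.002]
top pad_end 0.51 156.3 245.2 [0.618 0.062 0.013]
top pad_end 0.17 131.7 189.2 [0.714 0.271 0.012]
top column 0.46 252.6 374.1 [ 0.265 -0.374  0.137]
top column 0.39 179.4 374.7 [ 0.521 -0.396  0.077]
top grip 0.69 269.1 354.3 [ 0.208 -0.325  0.034]
top grip 0.58 202.3 365.0 [ 0.445 -0.371  0.034]
top dial 0.64 173.5 379.3 [ 0.544 -0.416  0.069]
top spare_roll 0.96 191.2 156.5 [0.483 0.38  0.041]
top spare_roll 0.35 154.0 248.2 [0.616 0.049 0.071]
top spanner 0.75 128.2 188.8 [ 0.73   0.278 -0.003]
top grease_tin 0.75 134.8 372.6 [ 0.682 -0.393  0.084]
top grease_tin 0.37 193.5 153.5 [0.475 0.39  0.042]
scene housing 0.83 246.6 269.8 [ 0.748 -0.026  0.08 ]
scene housing 0.73 222.3 145.1 [ 0.524 -0.378  0.04 ]
scene pad_far 0.36 221.2 145.3 [ 0.518 -0.378  0.039]
scene pad_near 0.38 273.1 137.0 [ 0.74  -0.399  0.046]
scene tray 0.57 223.4 144.2 [ 0.529 -0.381  0.04 ]
scene column 0.65 203.6 133.3 [ 0.524 -0.401  0.122]
scene column 0.52 161.0 141.2 [ 0.274 -0.381  0.111]
scene grip 0.67 208.6 144.5 [ 0.449 -0.382  0.037]
scene grip 0.54 170.5 159.2 [ 0.233 -0.327  0.036]
scene dial 0.67 180.9 139.1 [ 0.307 -0.397  0.053]
scene tip 0.27 208.8 144.0 [ 0.451 -0.385  0.039]
scene spare_roll 0.58 192.3 366.1 [0.504 0.39  0.021]
scene spanner 0.79 241.4 360.0 [0.717 0.274 0.008]
scene grease_tin 0.85 273.8 138.9 [ 0.74  -0.397  0.045]
```

View pics/topcrop.png

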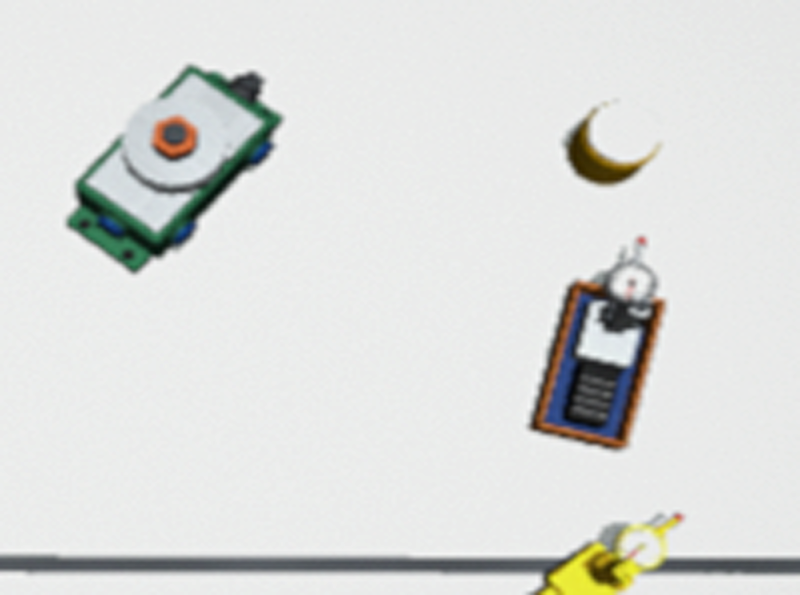

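View pics/scenecrop.png

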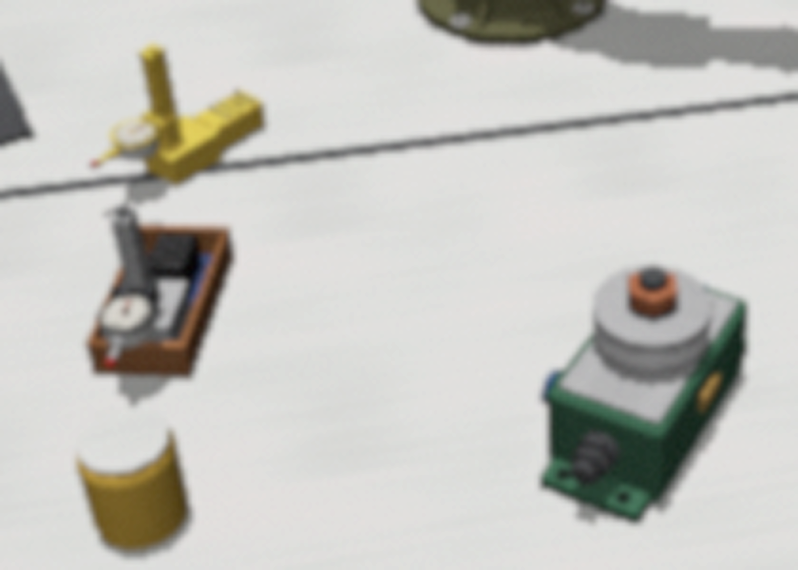

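The crops confirm it: the steel-column stand is in the wooden tray at crop (620,330), and the yellow one lower down is the decoy. The housing's two long-side pads face the tray side, its end pad is lower left, and the screw is upper right. Next I'll get coarse poses.

```bash
python3 - <<'E'
from h import *
d=np.load('pics/top1.npz');W=d['W'];im=d['im']
from cv2 import minAreaRect
def rect(m,z0,z1,box):
    x,y,z=W[...,0],W[...,1],W[...,2]
    s=m&(z>z0)&(z<z1)&(x>box[0])&(x<box[1])&(y>box[2])&(y<box[3])
    p=W[s][:,:2].astype(np.float32); return minAreaRect(p*1000),len(p),W[s].mean(0)
A=np.ones(W.shape[:2],bool)
print('housing top',rect(A,.07,.095,(.5,.85,-.2,.15)))
print('housing roll',rect(A,.1,.125,(.5,.85,-.2,.15)))
print('nut',rect(A,.13,.16,(.5,.85,-.2,.15)))
print('tray rim',rect(A,.028,.046,(.38,.6,-.5,-.3)))
print('column top',rect(A,.125,.16,(.45,.6,-.5,-.3)))
print('grip',rect(A,.033,.048,(.38,.47,-.5,-.3)))
print('tin',rect(A,.07,.1,(.6,.8,-.5,-.3)), 'roll',rect(A,.03,.05,(.4,.6,.3,.5)))
from scipy.spatial.transform import Rotation as R
o=telemetry.get_obs(); print(np.round(R.from_euler('xyz',o['tool_rot'],degrees=True).as_matrix(),3))
c=cam('wrist'); T=np.array(c['cam_to_world']); Rt=R.from_euler('xyz',o['tool_rot'],degrees=True).as_matrix()
print('cam in tool',Rt.T@(T[:3,3]-o['tool_pos']), '\n',np.round(Rt.T@T[:3,:3],3))
s=cam('scene'); cv2.imwrite('pics/gr.png',cv2.convertScaleAbs(cv2.resize(s['image'][30:130,340:460],None,fx=6,fy=6,interpolation=cv2.INTER_CUBIC),alpha=2,beta=30))
E
```

```text
housing top (((679.9920043945312, -7.6233978271484375), (110.18647003173828, 180.97003173828125), 50.11802673339844), 752, array([ 0.67624764, -0.0064557 ,  0.080807  ]))
housing roll (((687.79296875, -6.770397186279297), (92.58866119384766, 87.79425048828125), 0.5100835561752319), 308, array([ 0.68402339, -0.00812162,  0.11996409]))
nut (((683.9362182617188, -2.453418731689453), (85.34368133544922, 56.878929138183594), 30.2734317779541), 121, array([ 0.68503939, -0.00699153,  0.14295003]))
tray rim (((477.7408752441406, -391.10504150390625), (85.24982452392578, 160.5843048095703), 74.66301727294922), 558, array([ 0.47171238, -0.3883232 ,  0.03738188]))
column top (((517.604248046875, -401.9273681640625), (16.362850189208984, 21.559005737304688), 72.75204467773438), 37, array([ 0.51599635, -0.40024366,  0.14131195]))
grip (((439.73956298828125, -380.4211730957031), (84.7082748413086, 81.69685363769531), 74.80066680908203), 230, array([ 0.43716464, -0.38065155,  0.03866177]))
tin (((707.3150024414062, -408.8421630859375), (66.94969177246094, 66.35253143310547), 22.591800689697266), 295, array([ 0.7058522 , -0.40737085,  0.0838361 ])) roll (((474.1457824707031, 401.4977111816406), (87.96922302246094, 85.02227783203125), 89.63768005371094), 482, array([0.4736681 , 0.40105624, 0.03934611]))
[[ 0.    -0.936  0.351]
 [ 0.     0.351  0.936]
 [-1.    -0.     0.   ]]
cam in tool [-0.14453925  0.0691718  -0.00100468] 
 [[-0.001  0.257 -0.967]
 [-0.     0.967  0.257]
 [ 1.     0.    -0.001]]
```

View pics/gr.png

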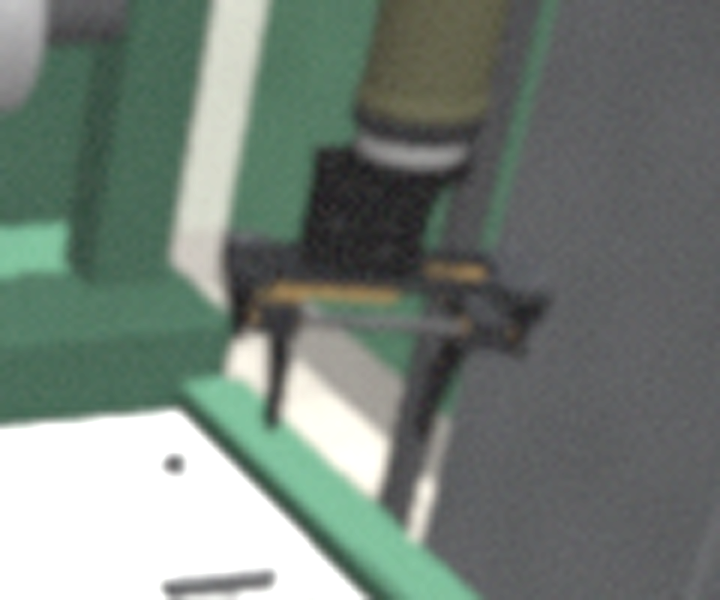

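```bash
cat >> h.py <<'E'
from scipy.spatial.transform import Rotation as R
def Rt(yaw):
    a=np.deg2rad(yaw); u=np.array([np.cos(a),np.sin(a),0]); d=np.array([0,0,-1.])
    return np.stack([d,u,np.cross(d,u)],1)
def state():
    o=telemetry.get_obs(); M=R.from_euler('xyz',o['tool_rot'],degrees=True).as_matrix()
    return o,o['tool_pos'],M
def yawof(M): return np.rad2deg(np.arctan2(M[1,1],M[0,1]))
def go(pos,yaw,M=None,p=None):
    o,p0,M0=state()
    if M is None: M=M0
    if p is None: p=p0
    s=M.T@(np.array(pos)-p)*1000; r=R.from_matrix(M.T@Rt(yaw)).as_rotvec()
    print('shift',np.round(s,1).tolist(),'rot',np.round(r,4).tolist(),'ang',round(np.rad2deg(np.linalg.norm(r)),1))
E
python3 - <<'E'
from h import *
go((.537,.349,.30),101)
go((.60,-.08,.33),45,Rt(101),np.array((.537,.349,.30)))
E
```

```text
shift [-60.4, -380.2, -134.7] rot [1.02, 0.0001, 0.0] ang 58.4
shift [-30.0, -433.1, -20.0] rot [0.9774, 0.0, 0.0] ang 56.0
```

```bash
python3 -m pendant '[[87,[-60,-380,-135],[1.02,0,0]],[87,[-60,-380,-135],[1.02,0,0]],[87,[-60,-380,-135],[1.02,0,0]],[87,[-60,-380,-135],[1.02,0,0]],[87,[-60,-380,-135],[1.02,0,0]],[87,[-60,-380,-135],[1.02,0,0]],[87,[-60,-380,-135],[1.02,0,0]],[87,[-60,-380,-135],[1.02,0,0]],[87,[-60,-380,-135],[1.02,0,0]],[87,[-60,-380,-135],[1.02,0,0]]]' 40; python3 - <<'E'
from h import *
o,p,M=state();print(o['time_s'],np.round(p,4),yawof(M),np.round(o['qpos'],1))
go((.60,-.08,.33),45)
E
```

```text
time_s: 2.38
tool_pos: [0.5394, 0.3455, 0.3005]
tool_rot: [-26.5, 89.9, -15.7]
force: [1.0, 0.8, 0.0]
grip_width: 0.087
2.3833 [0.5394 0.3455 0.3005] 100.77033489055654 [-47.3  16.1  15.5  79.8  -4.2  84.6 -21.2]
shift [-29.2, -429.4, -19.9] rot [0.9734, 0.0021, -0.0001] ang 55.8
```

```bash
python3 -m pendant '[[87,[-29,-429,-20],[0.973,0,0]],[87,[-29,-429,-20],[0.973,0,0]],[87,[-29,-429,-20],[0.973,0,0]],[87,[-29,-429,-20],[0.973,0,0]],[87,[-29,-429,-20],[0.973,0,0]],[87,[-29,-429,-20],[0.973,0,0]],[87,[-29,-429,-20],[0.973,0,0]],[87,[-29,-429,-20],[0.973,0,0]],[87,[-29,-429,-20],[0.973,0,0]],[87,[-29,-429,-20],[0.973,0,0]]]'; python3 -m pendant '[[87,[0,0,0],[0,0,0]],[87,[0,0,0],[0,0,0]]]'; python3 - <<'E'
from h import *
o,p,M=state();print(o['time_s'],np.round(p,4),yawof(M),np.round(o['qpos'],1))
c=cam('wrist','wh'); np.savez('pics/wh.npz',W=cloud(c),im=c['image'])
go((.45,-.383,.33),-16)
E
```

```text
time_s: 3.22
tool_pos: [0.5969, -0.0644, 0.3282]
tool_rot: [72.7, 89.9, 27.9]
force: [0.5, 0.2, 0.3]
grip_width: 0.0872
time_s: 3.38
tool_pos: [0.5967, -0.0666, 0.3281]
tool_rot: [-2.2, 89.9, -47.4]
force: [0.4, 1.7, 0.4]
grip_width: 0.0872
3.3833 [ 0.5967 -0.0666  0.3281] 44.85387713876203 [-25.9  11.8  35.4  83.6  -6.7  86.7 -35.8]
shift [-2.5, -330.0, 121.4] rot [1.0667, -0.0005, -0.0004] ang 61.1
```

View pics/wh.png

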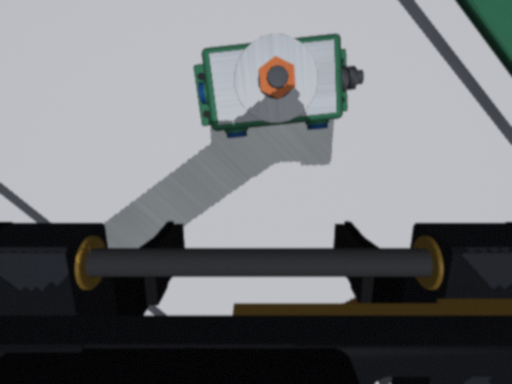

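The wrist view shows the housing block spanning (203,37) to (345,129), with the nut at (278,76). The long-side pads are at (237,133) and (318,124), the end pad at (202,93) and the screw at (355,76). I'll fit the pose.

```bash
python3 - <<'E'
from h import *
d=np.load('pics/wh.npz');W=d['W'];im=d['im'].astype(int)
x,y,z=W[...,0],W[...,1],W[...,2]
box=(x>.5)&(x<.85)&(y>-.2)&(y<.2)
rows=np.arange(384)[:,None]<215
def st(lo,hi):
    s=box&rows&(z>lo)&(z<hi); p=W[s]; r=cv2.minAreaRect((p[:,:2]*1000).astype(np.float32)); return r,len(p),np.round(p.mean(0),4)
print('top',st(.07,.09)); print('roll',st(.105,.128)); print('nut',st(.13,.16)); print('feet',st(.008,.02)); 
print('floor',np.nanmedian(z[rows&(abs(z)<.02)]))
blue=box&rows&(im[...,0]>im[...,2]+35)&(im[...,0]>im[...,1]+20)&(z>.03)&(z<.075)
n,l,s,cen=cv2.connectedComponentsWithStats(blue.astype(np.uint8))
for i in range(1,n):
    if s[i,4]>8: print(s[i],W[l==i].mean(0).round(4), W[l==i].min(0).round(4),W[l==i].max(0).round(4))
# rect fit: edges of top face
m=(box&rows&(z>.072)&(z<.092)).astype(np.uint8)
p=W[m>0][:,:2]
from scipy.optimize import minimize
best=None
for yaw in np.arange(46,56,.25):
    a=np.deg2rad(yaw);q=p@np.array([[np.cos(a),-np.sin(a)],[np.sin(a),np.cos(a)]])
    lo=np.percentile(q,1,0);hi=np.percentile(q,99,0)
    A=np.prod(hi-lo)
    if best is None or A<best[0]: best=(A,yaw,lo,hi,(lo+hi)/2@np.array([[np.cos(a),np.sin(a)],[-np.sin(a),np.cos(a)]]))
print(best, (best[3]-best[2]))
E
```

```text
top (((682.2606811523438, -7.6754913330078125), (107.3777847290039, 173.3018798828125), 50.732887268066406), 5872, array([ 0.6822, -0.0057,  0.0809]))
roll (((685.8453369140625, -6.0028839111328125), (90.85997772216797, 90.88526153564453), 19.553117752075195), 4634, array([ 0.6862, -0.0051,  0.1225]))
nut (((685.6660766601562, -5.930141448974609), (36.34611129760742, 40.68388366699219), 20.59538459777832), 1159, array([ 0.6852, -0.0059,  0.1456]))
feet (((685.2506713867188, -5.5171966552734375), (85.57933044433594, 217.2959747314453), 50.75181579589844), 590, array([0.6535, 0.0204, 0.0134]))
floor -0.0004896982535886885
[199  83   6  20  85] [0.6142 0.0526 0.0667] [0.6066 0.0432 0.0612] [0.6232 0.0624 0.0699]
[309 124  17   4  51] [ 0.6916 -0.0841  0.0671] [ 0.6836 -0.0912  0.0609] [ 0.7001 -0.077   0.0699]
[229 132  16   5  50] [ 0.608  -0.0158  0.0671] [ 0.6002 -0.0226  0.062 ] [ 0.616  -0.0084  0.0701]
(np.float64(0.01629376183249435), np.float64(50.25), array([ 0.38457354, -0.61390891]), array([ 0.48248735, -0.44749969]), array([ 0.68524394, -0.00603669])) [0.09791382 0.16640922]
```

```bash
python3 -m pendant '[[87,[-2,-330,121],[1.067,0,0]],[87,[-2,-330,121],[1.067,0,0]],[87,[-2,-330,121],[1.067,0,0]],[87,[-2,-330,121],[1.067,0,0]],[87,[-2,-330,121],[1.067,0,0]],[87,[-2,-330,121],[1.067,0,0]],[87,[-2,-330,121],[1.067,0,0]],[87,[-2,-330,121],[1.067,0,0]],[87,[-2,-330,121],[1.067,0,0]],[87,[-2,-330,121],[1.067,0,0]]]';python3 -m pendant '[[87,[0,0,0],[0,0,0]],[87,[0,0,0],[0,0,0]]]'; python3 - <<'E'
from h import *
o,p,M=state();print(o['time_s'],np.round(p,4),yawof(M),np.round(o['qpos'],1))
c=cam('wrist','ws'); np.savez('pics/ws.npz',W=cloud(c),im=c['image'])
E
```

```text
time_s: 4.27
tool_pos: [0.4476, -0.3858, 0.3298]
tool_rot: [-5.5, 89.9, -111.9]
force: [-0.6, 1.0, 0.3]
grip_width: 0.0865
time_s: 4.43
tool_pos: [0.4525, -0.3796, 0.3292]
tool_rot: [-175.3, 89.9, 79.1]
force: [-0.1, 0.6, -0.5]
grip_width: 0.0869
4.4333 [ 0.4525 -0.3796  0.3292] -15.590364888070447 [ -7.1  12.9  53.6  85.2 -10.5  87.1 -59.3]
```

View pics/ws.png

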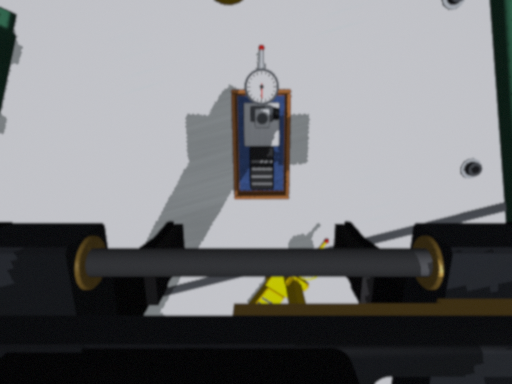

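The wrist view shows the tray with the stand almost aligned to the image: column top at (262,117), dial at (262,86), tip at (261,47) and grip at (261,170). The yellow decoy is below at (290,285). I'll measure the column.

```bash
python3 - <<'E'
from h import *
d=np.load('pics/ws.npz');W=d['W'];im=d['im'].astype(int)
x,y,z=W[...,0],W[...,1],W[...,2]
v,u=np.mgrid[0:384,0:512]; reg=(v<200)&(u>225)&(u<300)
def st(n,s):
    p=W[s]; r=cv2.minAreaRect((p[:,:2]*1000).astype(np.float32)); print(n,np.round(r[0],1),np.round(r[1],1),round(r[2],1),len(p),np.round(p.mean(0),4)); return p
st('col',reg&(z>.135)&(z<.155))
st('dial',reg&(z>.055)&(z<.08)&(v<105))
t=reg&(v<60)&(im[...,2]>im[...,1]+50)&(z>.03); st('tip',t)
st('rim',reg&(z>.028)&(z<.045)&((u<240)|(u>284)))
dark=reg&(im.sum(2)<160)&(z>.033)&(z<.05)&(v>146)&(u>240)&(u<282)
st('grip',dark)
for vv in (150,170): print([ (round(float(a),3)) for a in z[vv,236:290:3]])
E
```

```text
col [ 515.1 -401.3] [15.1 19.8] 74.3 287 [ 0.5155 -0.4013  0.1444]
dial [ 564.1 -409.3] [68.  43.5] 7.6 1121 [ 0.5562 -0.412   0.07  ]
tip [ 598.  -423.6] [5. 5.] 74.4 21 [ 0.5977 -0.4235  0.064 ]
rim [ 475.7 -389.6] [ 84.1 158.6] 74.8 1020 [ 0.4809 -0.3904  0.0348]
grip [ 445.4 -381.5] [35.4 62.9] 75.0 668 [ 0.4514 -0.3827  0.0383]
[0.033, 0.007, 0.005, 0.008, 0.007, 0.04, 0.039, 0.038, 0.039, 0.04, 0.038, 0.039, 0.039, 0.006, 0.005, 0.006, 0.005, 0.036]
[0.035, 0.005, 0.005, 0.007, 0.007, 0.038, 0.039, 0.039, 0.038, 0.039, 0.04, 0.04, 0.039, 0.006, 0.007, 0.007, 0.012, 0.034]
```

```bash
python3 - <<'E'
from h import *
go((.5151,-.4013,.2),-15.5)
E
```

```text
shift [129.2, 66.0, 4.6] rot [-0.001, -0.0017, 0.0001] ang 0.1
```

```bash
python3 -m pendant '[[60,[129,66,5],[0,0,0]],[60,[129,66,5],[0,0,0]],[60,[129,66,5],[0,0,0]],[60,[129,66,5],[0,0,0]],[60,[129,66,5],[0,0,0]],[60,[129,66,5],[0,0,0]]]' 40; python3 - <<'E'
from h import *
o,p,M=state();print(yawof(M),p)
go((.5151,-.4013,.110),-15.5)
E
```

```text
time_s: 4.98
tool_pos: [0.5137, -0.4026, 0.1994]
tool_rot: [-107.1, 89.8, 147.2]
force: [-0.1, -0.1, 0.4]
grip_width: 0.0618
-15.656382584898347 [ 0.51369552 -0.40263519  0.19939846]
shift [89.4, 1.2, -1.6] rot [-0.0027, -0.0009, 0.0029] ang 0.2
```

```bash
python3 -m pendant '[[40,[30,1,-1],[0,0,0]],[40,[60,1,-1],[0,0,0]],[40,[89,1,-1],[0,0,0]],[40,[89,1,-1],[0,0,0]],[40,[89,1,-1],[0,0,0]],[10,[89,1,-1],[0,0,0]],[10,[89,1,-1],[0,0,0]],[10,[89,1,-1],[0,0,0]],[10,[89,1,-1],[0,0,0]],[10,[89,1,-1],[0,0,0]]]' 50; python3 -m pendant '[[10,[0,0,0],[0,0,0]],[10,[0,0,0],[0,0,0]],[10,[0,0,0],[0,0,0]]]'; python3 - <<'E'
from h import *
o,p,M=state();print(yawof(M),p,o['qpos'].round(1))
c=cam('wrist','wg')
E
```

```text
time_s: 5.82
tool_pos: [0.5152, -0.4032, 0.1127]
tool_rot: [140.0, 89.8, 34.2]
force: [-6.8, -9.1, 18.7]
grip_width: 0.0158
time_s: 6.07
tool_pos: [0.5151, -0.4035, 0.1127]
tool_rot: [135.7, 89.9, 29.9]
force: [-0.6, 3.3, 6.1]
grip_width: 0.0159
-15.826842418884635 [ 0.5151089  -0.40347969  0.11268729] [  0.4  30.2  47.5  92.4 -23.7  67.9 -52.8]
```

View pics/wg.png

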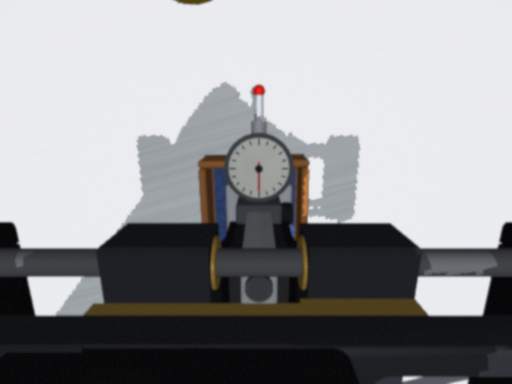

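The column is gripped at 15.9 mm. The dial is at (259,168) with its needle at rest, and the tip is at (258,90). Now I'll lift.

```bash
python3 -m pendant '[[10,[-6,0,0],[0,0,0]],[10,[-16,0,0],[0,0,0]],[10,[-30,0,0],[0,0,0]],[10,[-45,0,0],[0,0,0]],[10,[-60,0,0],[0,0,0]],[10,[-75,0,0],[0,0,0]],[10,[-80,0,0],[0,0,0]],[10,[-80,0,0],[0,0,0]]]'; python3 - <<'E'
from h import *
o,p,M=state();print(yawof(M),p,o['qpos'].round(1))
c=cam('wrist','wl');c=cam('scene','sl')
# housing
C=np.array([.6853,-.006]); a=np.deg2rad(50.7); H=np.array([[np.cos(a),-np.sin(a)],[np.sin(a),np.cos(a)]])
for n,g in [('col far 40 clear',(-.061-.089-.040,-.055)),('grip far40',(-.061-.162-.04,-.055)),('grip near',(-.223,.055)),('grip end',(0,.258))]: print(n,(C+H@g).round(4), np.hypot(*(C+H@g)).round(3))
go((*(C+H@(-.19,-.055)),.19),50.7)
E
```

```text
time_s: 6.78
tool_pos: [0.5141, -0.4055, 0.1936]
tool_rot: [63.9, 89.8, -42.0]
force: [-0.1, -0.9, -9.4]
grip_width: 0.0157
-15.920063125558029 [ 0.5141318  -0.40550833  0.19357387] [ -1.1  26.3  49.8  87.6 -20.5  75.5 -55. ]
col far 40 clear [ 0.6075 -0.1879] 0.636
grip far40 [ 0.5613 -0.2444] 0.612
grip near [ 0.5015 -0.1437] 0.522
grip end [0.4856 0.1574] 0.511
shift [1.1, 31.3, -233.8] rot [-1.1624, -0.0008, 0.0006] ang 66.6
```

View pics/wl.png

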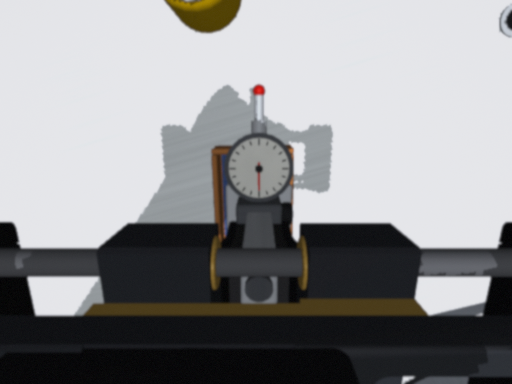

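View pics/sl.png

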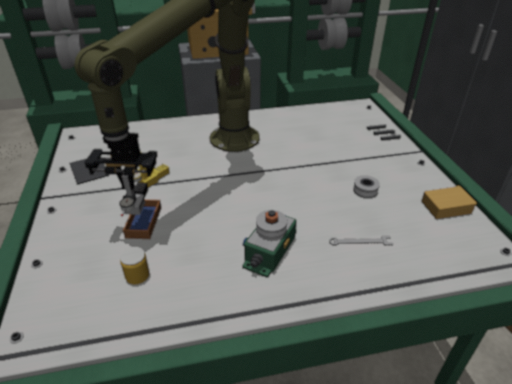

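```bash
python3 -m pendant '[[10,[0,1,-7],[-0.035,0,0]],[10,[0,3,-20],[-0.11,0,0]],[10,[0,6,-40],[-0.22,0,0]],[10,[0,9,-64],[-0.33,0,0]],[10,[0,12,-88],[-0.44,0,0]],[10,[0,15,-112],[-0.55,0,0]],[10,[0,18,-136],[-0.66,0,0]],[10,[0,21,-160],[-0.77,0,0]],[10,[0,24,-184],[-0.88,0,0]],[10,[0,26,-200],[-0.98,0,0]]]'; python3 - <<'E'
from h import *
o,p,M=state();print(yawof(M),p,o['qpos'].round(1))
go((.6043,-.1918,.150),50.7)
E
```

```text
time_s: 7.72
tool_pos: [0.5945, -0.2144, 0.1902]
tool_rot: [164.9, 89.8, 115.8]
force: [0.6, 1.3, -8.4]
grip_width: 0.0162
40.85921169894353 [ 0.59445984 -0.21439089  0.19018847] [-11.5  20.2  36.5  90.8 -12.5  73.3 -22.2]
shift [40.2, 22.2, -10.5] rot [-0.1718, -0.0031, -0.0011] ang 9.8
```

```bash
python3 -m pendant '[[10,[6,6,-3],[-0.05,0,0]],[10,[15,12,-6],[-0.1,0,0]],[10,[26,18,-9],[-0.15,0,0]],[10,[36,22,-10],[-0.172,0,0]],[10,[40,22,-10],[-0.172,0,0]],[10,[40,22,-10],[-0.172,0,0]],[10,[40,22,-10],[-0.172,0,0]]]'; python3 - <<'E'
from h import *
o,p,M=state();print(yawof(M),p,o['qpos'].round(1))
c=cam('wrist','wp'); np.savez('pics/wp.npz',W=cloud(c),im=c['image'])
go((.6043,-.1918,.1067),50.7)
E
```

```text
time_s: 8.3
tool_pos: [0.6034, -0.1979, 0.1512]
tool_rot: [-116.8, 89.9, -156.8]
force: [1.0, -0.2, -8.4]
grip_width: 0.0156
50.05119296300921 [ 0.60338824 -0.1978568   0.15120239] [-11.2  22.   34.   92.8 -12.9  69.2 -14.5]
shift [45.2, 5.3, -3.7] rot [-0.0115, 0.0006, 0.0006] ang 0.7
```

View pics/wp.png

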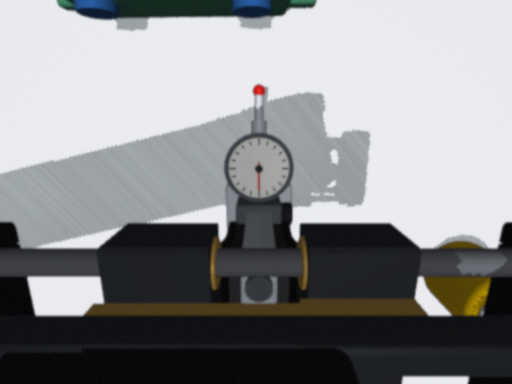

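The view is well aligned: tip at (259,90), far pad edge-on at (252,7) and near pad at (97,7). Only a small shift left remains. I'll lower it now.

```bash
python3 -m pendant '[[10,[10,3,-2],[-0.006,0,0]],[10,[20,5,-4],[-0.0115,0,0]],[10,[30,5,-4],[-0.0115,0,0]],[10,[37,5,-4],[-0.0115,0,0]],[10,[40,5,-4],[-0.0115,0,0]],[10,[42,5,-4],[-0.0115,0,0]],[10,[42,5,-4],[-0.0115,0,0]],[10,[42,5,-4],[-0.0115,0,0]]]'; python3 -m pendant '[[10,[1,0,0],[0,0,0]],[10,[2,0,0],[0,0,0]],[10,[2,0,0],[0,0,0]]]';  python3 - <<'E'
from h import *
o,p,M=state();print(yawof(M),p,o['force'])
E
```

```text
time_s: 9.02
tool_pos: [0.6043, -0.1911, 0.1099]
tool_rot: [16.6, 90.0, -22.6]
force: [0.1, -0.6, -7.4]
grip_width: 0.0158
time_s: 9.27
tool_pos: [0.6042, -0.1908, 0.1078]
tool_rot: [49.7, 90.0, 10.5]
force: [-0.3, 0.1, -7.9]
grip_width: 0.0156
50.77976015068077 [ 0.60418495 -0.19081823  0.10778169] [-0.26874334  0.12582416 -7.93643594]
```

```bash
python3 -m pendant '[[10,[1,0,0],[0,0,0]],[10,[1,0,0],[0,0,0]],[10,[1,0,0],[0,0,0]]]'; python3 -m pendant '[[10,[0.7,0,0],[0,0,0]],[10,[0.7,0,0],[0,0,0]]]'
```

```text
time_s: 9.52
tool_pos: [0.6043, -0.1909, 0.1068]
tool_rot: [31.5, 90.0, -7.8]
force: [0.1, 0.9, -7.3]
grip_width: 0.0159
time_s: 9.68
tool_pos: [0.6043, -0.1909, 0.1068]
tool_rot: [56.5, 90.0, 17.3]
force: [-2.2, 0.4, -3.6]
grip_width: 0.0155
```

```bash
python3 -m pendant '[[10,[0.6,0,0],[0,0,0]],[10,[0.6,0,0],[0,0,0]]]'; python3 -m pendant '[[20,[0,0,0],[0,0,0]],[40,[0,0,0],[0,0,0]],[50,[0,0,0],[0,0,0]],[50,[0,0,0],[0,0,0]],[50,[-20,0,0],[0,0,0]],[50,[-45,0,0],[0,0,0]],[50,[-60,0,0],[0,0,0]],[50,[-60,0,0],[0,0,0]]]'; python3 - <<'E'
from h import *
o,p,M=state();print(yawof(M),p,o['force'])
c=cam('wrist','wr'); W=cloud(c);z=W[...,2]; np.savez('pics/wr.npz',W=W,im=c['image'])
E
```

```text
time_s: 9.85
tool_pos: [0.6043, -0.1909, 0.1067]
tool_rot: [65.7, 89.9, 26.4]
force: [-3.7, 1.1, 3.2]
grip_width: 0.0155
time_s: 10.52
tool_pos: [0.6066, -0.1918, 0.1694]
tool_rot: [26.9, 89.6, -12.3]
force: [1.0, 0.2, 0.8]
grip_width: 0.0494
50.77565982432065 [ 0.60658973 -0.19184328  0.16939171] [1.01276813 0.18843917 0.75358285]
```

View pics/wr.png

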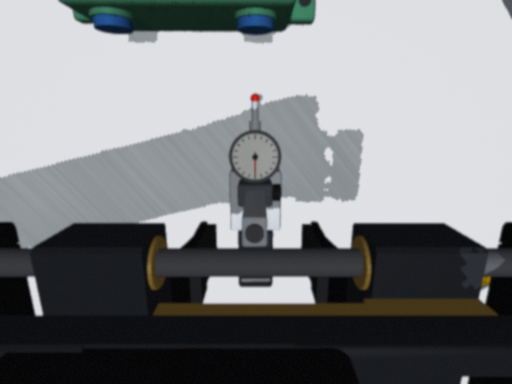

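The stand is upright and free: column at (255,240), tip at (255,98), the far pad straight ahead at (256,20). Next I move up, back and down onto the hand grip.

```bash
python3 -m pendant '[[60,[-20,0,0],[0,0,0]],[60,[-30,-10,0],[0,0,0]],[60,[-30,-45,0],[0,0,0]],[60,[-30,-80,0],[0,0,0]],[60,[-30,-80,0],[0,0,0]],[60,[-30,-80,0],[0,0,0]]]'; python3 - <<'E'
from h import *
o,p,M=state();print(yawof(M),p,o['qpos'].round(1))
c=cam('wrist','wk'); W=cloud(c); z=W[...,2]; v,u=np.mgrid[0:384,0:512]
def st(n,s):
    p=W[s]; r=cv2.minAreaRect((p[:,:2]*1000).astype(np.float32)); print(n,np.round(r[0],1),np.round(r[1],1),round(r[2],1),len(p),np.round(p.mean(0),4))
reg=(v<225)&(u>200)&(u<310)
st('col',reg&(z>.125)&(z<.15)); im=c['image'].astype(int)
st('tip',reg&(im[...,2]>im[...,1]+50)&(z>.03)&(v<150)&(v>0))
go((.555,-.2513,.08),50.75)
E
```

```text
time_s: 11.07
tool_pos: [0.551, -0.2563, 0.1951]
tool_rot: [-78.1, 90.0, -117.7]
force: [0.0, 0.5, -0.3]
grip_width: 0.0594
50.426812985005185 [ 0.55097746 -0.25634051  0.19512817] [ -8.   16.6  36.7  94.1 -10.3  72.7  -8.9]
col [ 603.4 -192.7] [19.5 15.6] 50.7 814 [ 0.6035 -0.1928  0.1383]
tip [ 624.8 -167. ] [16.9  0.9] 50.4 29 [ 0.6232 -0.169   0.0658]
shift [114.9, 3.7, 0.3] rot [-0.0022, -0.0003, -0.0003] ang 0.1
```

View pics/wk.png

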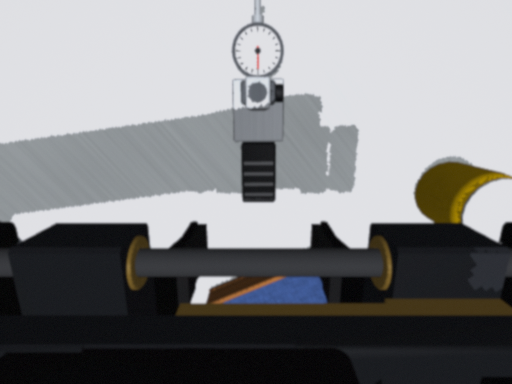

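```bash
python3 - <<'E'
from h import *
d=np.load('pics/wr.npz');W=d['W'];im=d['im'].astype(int);z=W[...,2]
v,u=np.mgrid[0:384,0:512]
a=np.deg2rad(50.7);U=np.array([np.cos(a),np.sin(a)]);V=np.array([-np.sin(a),np.cos(a)])
A=W[...,:2]@U;B=W[...,:2]@V
def pr(n,s):
    print(n,s.sum(),'U min/med/max',np.round([A[s].min(),np.median(A[s]),A[s].max()],4),'V',np.round([B[s].min(),np.median(B[s]),B[s].max()],4),'z',np.round([z[s].min(),np.median(z[s]),z[s].max()],4))
red=(im[...,2]>im[...,1]+60)&(v<120)&(u>200)&(u<310)&(z>.03); pr('tip',red)
blue=(im[...,0]>im[...,2]+35)&(im[...,0]>im[...,1]+20)&(v<60)&(z>.02)
pr('pad near',blue&(u<180)); pr('pad far',blue&(u>200))
for w in (blue&(u<180),blue&(u>200)):
    for lo,hi in((.04,.05),(.05,.06),(.06,.066)):
        s=w&(z>lo)&(z<hi)
        if s.sum(): print(lo,s.sum(),np.median(A[s]).round(4),np.percentile(A[s],[10,90]).round(4),np.median(B[s]).round(4))
s=(z>.125)&(z<.15)&(u>220)&(u<290)&(v<230)
pr('col',s)
C=np.array([.6853,-.006]); print('model faceU',C@U-.061,'far V',C@V-.055,'near V',C@V+.055, 'TCPgrip U,V',np.array([.6043,-.1909])@U,np.array([.6043,-.1909])@V)
cv2.imwrite('pics/wrc.png',cv2.resize(d['im'][0:110,60:330],None,fx=2.9,fy=2.9,interpolation=cv2.INTER_CUBIC))
E
```

```text
tip 49 U min/med/max [0.3167 0.3191 0.3215] V [-0.592  -0.5896 -0.5863] z [0.0559 0.0576 0.0595]
pad near 455 U min/med/max [0.3686 0.3722 0.3762] V [-0.4941 -0.4837 -0.4658] z [0.0543 0.0665 0.0704]
pad far 438 U min/med/max [0.3684 0.3719 0.376 ] V [-0.6028 -0.5897 -0.5767] z [0.0577 0.0664 0.0704]
0.05 45 0.3731 [0.3693 0.3752] -0.4929
0.06 161 0.3715 [0.3689 0.3753] -0.4886
0.05 16 0.3726 [0.3691 0.3749] -0.6026
0.06 179 0.3714 [0.3688 0.3752] -0.5897
col 445 U min/med/max [0.2352 0.2413 0.244 ] V [-0.597  -0.5892 -0.5813] z [0.125  0.1371 0.1417]
model faceU 0.36841287075330115 far V -0.58911298096134 near V -0.47911298096134 TCPgrip U,V 0.23502596529203854 -0.5885440473223269
```

View pics/wrc.png

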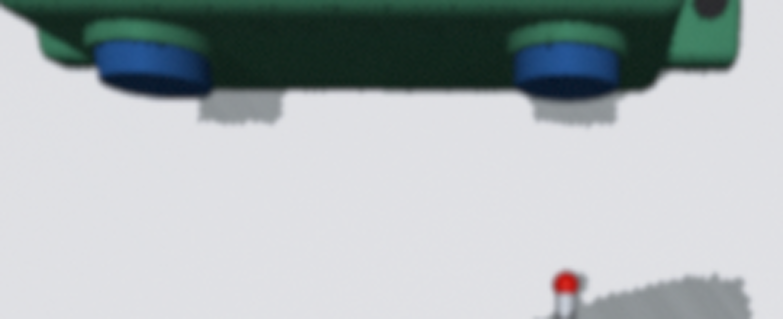

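The gap from tip to pad face is 45 mm by both measures, the lateral error is under 1 mm, and both pads read the same depth, so the yaw is right. I'll descend on the grip.

```bash
python3 -m pendant '[[60,[40,3,0],[0,0,0]],[60,[80,3,0],[0,0,0]],[60,[115,3,0],[0,0,0]],[60,[125,3,0],[0,0,0]],[60,[125,3,0],[0,0,0]]]'; python3 - <<'E'
from h import *
o,p,M=state();print(yawof(M),p,o['force'])
go((.556,-.2500,.026),50.7)
E
```

```text
time_s: 11.53
tool_pos: [0.5534, -0.2484, 0.0667]
tool_rot: [-158.1, 89.6, 162.8]
force: [0.2, 0.2, 0.0]
grip_width: 0.0601
50.87128819795904 [ 0.55342662 -0.24838153  0.06671291] [0.24804912 0.23388851 0.01645495]
shift [40.7, 0.5, 3.3] rot [0.003, -0.0066, 0.0027] ang 0.4
```

```bash
python3 -m pendant '[[60,[20,0,1],[0,0,0]],[60,[38,0,1],[0,0,0]],[60,[42,0,1],[0,0,0]],[60,[42,0,1],[0,0,0]],[60,[42,0,1],[0,0,0]]]'; python3 - <<'E'
from h import *
o,p,M=state();print(yawof(M),p,o['force'])
go((.556,-.2500,.026),50.7)
E
```

```text
time_s: 11.95
tool_pos: [0.5575, -0.2514, 0.0302]
tool_rot: [22.6, 89.9, -16.6]
force: [0.9, 0.0, 0.4]
grip_width: 0.0602
50.802517962627356 [ 0.55752249 -0.25144575  0.03016619] [0.89063742 0.02840837 0.38486951]
shift [4.2, 0.2, -2.1] rot [0.0018, 0.0023, -0.001] ang 0.2
```

```bash
python3 -m pendant '[[60,[4,0,-2],[0,0,0]],[60,[4,0,-2],[0,0,0]],[60,[4,0,-2],[0,0,0]]]'; python3 -m pendant '[[44,[0,0,0],[0,0,0]],[38,[0,0,0],[0,0,0]],[33,[0,0,0],[0,0,0]],[30,[0,0,0],[0,0,0]],[30,[0,0,0],[0,0,0]],[30,[0,0,0],[0,0,0]]]' 30; python3 - <<'E'
from h import *
o,p,M=state();print(yawof(M),p,o['force'])
c=cam('wrist','wq');c=cam('top','tq')
cv2.imwrite('pics/tqc.png',cv2.resize(c['image'][90:220,220:400],None,fx=4.4,fy=4.4,interpolation=cv2.INTER_CUBIC))
U=np.array([np.cos(np.deg2rad(50.7)),np.sin(np.deg2rad(50.7))]);print('U',p[:2]@U,'V',p[:2]@np.array([-U[1],U[0]]))
E
```

```text
time_s: 12.2
tool_pos: [0.555, -0.2498, 0.0251]
tool_rot: [40.8, 89.9, 1.6]
force: [0.6, 0.0, 1.4]
grip_width: 0.0601
time_s: 12.7
tool_pos: [0.5549, -0.25, 0.0244]
tool_rot: [8.9, 90.0, -30.4]
force: [1.2, -0.8, -0.3]
grip_width: 0.0357
50.760742448976124 [ 0.55485953 -0.25004652  0.02437802] [ 1.18927643 -0.77623908 -0.34256032]
U 0.15794135932529263 V -0.5877472983668011
```

View pics/wq.png

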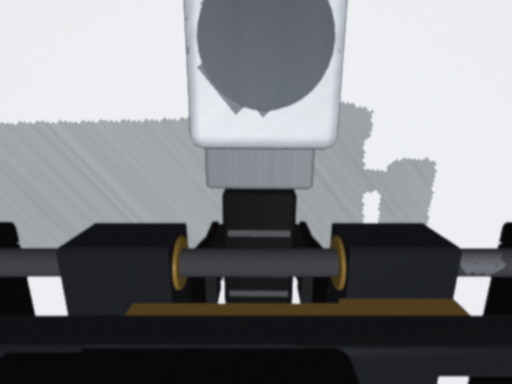

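View pics/tqc.png

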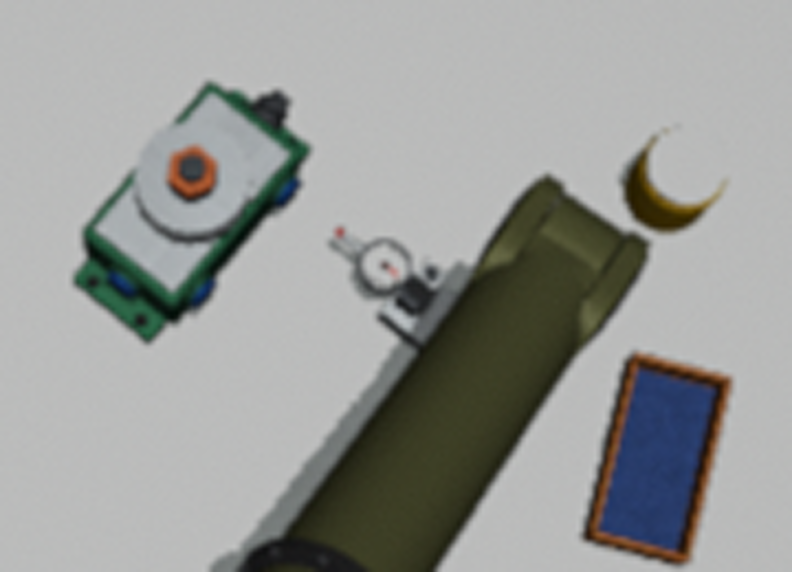

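The grip is held at 35.7 mm. The top crop shows the dial at (383,265), the tip at (340,232) and the far pad at (285,190). I'll slide 40 mm first.

```bash
python3 -m pendant '[[30,[0,2,0],[0,0,0]],[30,[0,6,0],[0,0,0]],[30,[0,12,0],[0,0,0]],[30,[0,18,0],[0,0,0]],[30,[0,24,0],[0,0,0]],[30,[0,30,0],[0,0,0]],[30,[0,34,0],[0,0,0]],[30,[0,37,0],[0,0,0]],[30,[0,38,0],[0,0,0]],[30,[0,38,0],[0,0,0]]]'; cat >> h.py <<'E'
def uv():
    o,p,M=state(); a=np.deg2rad(50.7);U=np.array([np.cos(a),np.sin(a)])
    print('t',round(o['time_s'],2),'U',(p[:2]@U).round(4),'V',(p[:2]@np.array([-U[1],U[0]])).round(4),'z',p[2].round(4),'yaw',yawof(M).round(2),'F',np.round(o['force'],1),'Fu',(o['force'][:2]@U).round(2),'q3,q7',o['qpos'][[2,6]].round(1),'w',o['grip_width'].round(4))
def crop(name,cx,cy,w=60,h=45,k=10):
    c=cam('top'); cx=int(cx);cy=int(cy)
    cv2.imwrite('pics/'+name+'.png',cv2.resize(c['image'][cy-h//2:cy+h//2,cx-w//2:cx+w//2],None,fx=k,fy=k,interpolation=cv2.INTER_CUBIC))
E
python3 -c "
from h import *
uv(); crop('t1',300,145,80,60,8)"
```

```text
time_s: 13.63
tool_pos: [0.5774, -0.2222, 0.0244]
tool_rot: [-96.0, 89.8, -135.2]
force: [-3.6, -3.4, 2.8]
grip_width: 0.0362Traceback (most recent call last):
  File "<string>", line 3, in <module>
    uv(); crop('t1',300,145,80,60,8)
    ~~^^
  File "h.py", line 31, in uv
    print('t',round(o['time_s'],2),'U',(p[:2]@U).round(4),'V',(p[:2]@np.array([-U[1],U[0]])).round(4),'z',p[2].round(4),'yaw',yawof(M).round(2),'F',np.round(o['force'],1),'Fu',(o['force'][:2]@U).round(2),'q3,q7',o['qpos'][[2,6]].round(1),'w',o['grip_width'].round(4))
                                                                                                                                                                                                                                                  ^^^^^^^^^^^^^^^^^^^^^
AttributeError: 'float' object has no attribute 'round'
```

```bash
sed -i "s/o\['grip_width'\].round(4)/round(o['grip_width'],4)/" h.py
python3 -c "
from h import *
uv(); crop('t1',300,145,80,60,8)"
```

```text
t 13.63 U 0.1937 V -0.5875 z 0.0244 yaw 50.72 F [-3.6 -3.4  2.8] Fu -4.93 q3,q7 [32.3 -7.4] w 0.0362
```

View pics/t1.png

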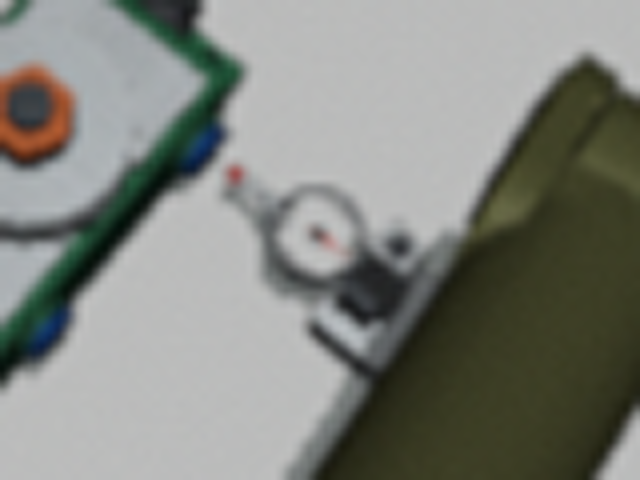

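The top crop shows the tip at (235,175) about 10 mm short of the pad face at (210,150), and the needle at rest pointing to the column. I'll press in now, slowly.

```bash
python3 -m pendant '[[30,[0,3,0],[0,0,0]],[30,[0,7,0],[0,0,0]],[30,[0,11,0],[0,0,0]],[30,[0,14,0],[0,0,0]],[30,[0,16,0],[0,0,0]],[30,[0,17,0],[0,0,0]],[30,[0,17,0],[0,0,0]]]'; python3 -c "
from h import *
uv(); crop('t2',300,140,80,60,8)"
```

```text
time_s: 14.27
tool_pos: [0.5876, -0.2099, 0.0244]
tool_rot: [-93.6, 89.8, -132.9]
force: [-4.2, -4.8, 2.3]
grip_width: 0.0358
t 14.27 U 0.2098 V -0.5877 z 0.0244 yaw 50.68 F [-4.2 -4.8  2.3] Fu -6.35 q3,q7 [32.  -8.9] w 0.0358
```

View pics/t2.png

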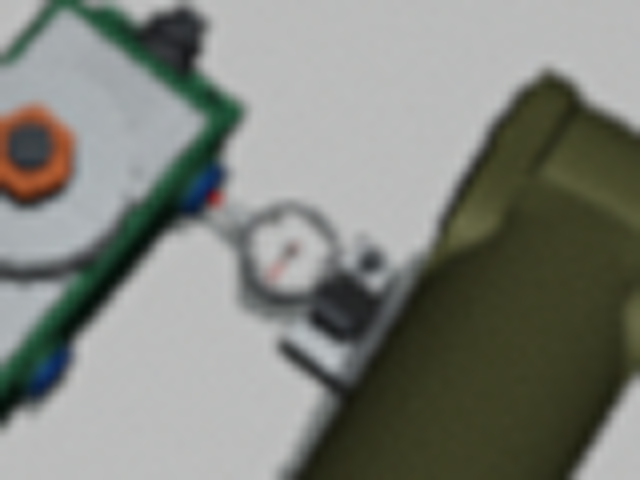

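The red tip sits on the far pad at (214,198) and the needle has turned about 93°. Geometry says about 7 mm pressed in, so I'll add a little.

```bash
python3 -m pendant '[[30,[0,1,0],[0,0,0]],[30,[0,2,0],[0,0,0]],[30,[0,2,0],[0,0,0]],[30,[0,2,0],[0,0,0]]]'; python3 -c "
from h import *
uv(); crop('t3',300,140,80,60,8)"
```

```text
time_s: 14.65
tool_pos: [0.5886, -0.2088, 0.0244]
tool_rot: [-94.9, 89.8, -134.3]
force: [-5.1, -5.2, 2.8]
grip_width: 0.0357
t 14.65 U 0.2112 V -0.5877 z 0.0244 yaw 50.65 F [-5.1 -5.2  2.8] Fu -7.25 q3,q7 [32.  -9.1] w 0.0357
```

View pics/t3.png

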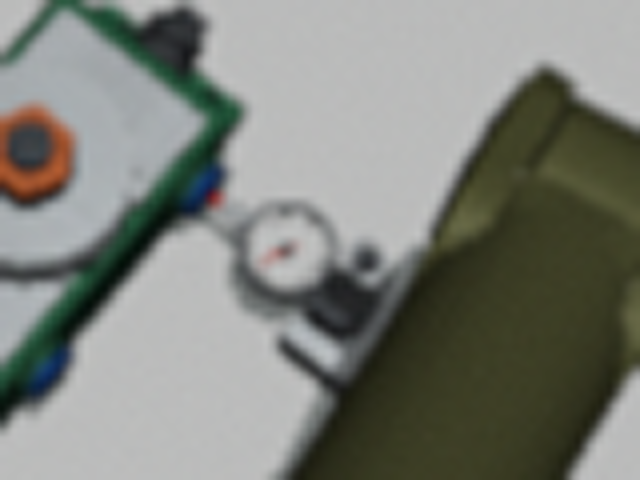

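The needle is now about 110° from rest. The slope of 12–13°/mm agrees with the geometry, which gives about 8.3 mm pressed in, or half-way. Next I withdraw and slide to the near pad.

```bash
python3 -m pendant '[[30,[0,-3,0],[0,0,0]],[30,[0,-9,0],[0,0,0]],[30,[0,-18,0],[0,0,0]],[30,[0,-27,0],[0,0,0]],[30,[0,-35,0],[0,0,0]],[30,[0,-40,0],[0,0,0]],[30,[0,-42,0],[0,0,0]],[30,[0,-42,0],[0,0,0]]]'; python3 -c "
from h import *
uv(); c=cam('wrist','w4')"; python3 -m pendant '[[30,[0,0,-4],[0,0,0]],[30,[0,0,-14],[0,0,0]],[30,[0,0,-26],[0,0,0]],[30,[0,0,-38],[0,0,0]],[30,[0,0,-50],[0,0,0]],[30,[0,0,-62],[0,0,0]],[30,[0,0,-74],[0,0,0]],[30,[0,0,-86],[0,0,0]],[30,[0,0,-97],[0,0,0]],[30,[0,0,-104],[0,0,0]]]'; python3 -c "
from h import *
uv(); c=cam('wrist','w5');crop('t5',285,160,100,75,7)"
```

```text
time_s: 15.37
tool_pos: [0.5636, -0.2385, 0.0244]
tool_rot: [177.3, 90.0, 138.1]
force: [0.1, 2.5, 1.0]
grip_width: 0.0355
t 15.37 U 0.1724 V -0.5872 z 0.0244 yaw 50.75 F [0.1 2.5 1. ] Fu 2.02 q3,q7 [32.6 -5.4] w 0.0355
time_s: 16.25
tool_pos: [0.4828, -0.1729, 0.0244]
tool_rot: [-16.9, 89.9, -56.2]
force: [2.8, -2.5, -0.4]
grip_width: 0.0358
t 16.25 U 0.172 V -0.4831 z 0.0244 yaw 50.73 F [ 2.8 -2.5 -0.4] Fu -0.17 q3,q7 [ 34.3 -12.6] w 0.0358
```

View pics/w5.png

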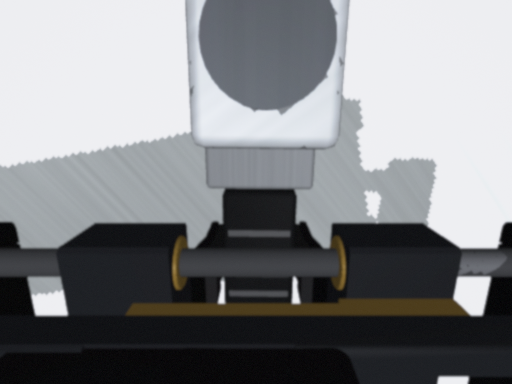

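View pics/t5.png

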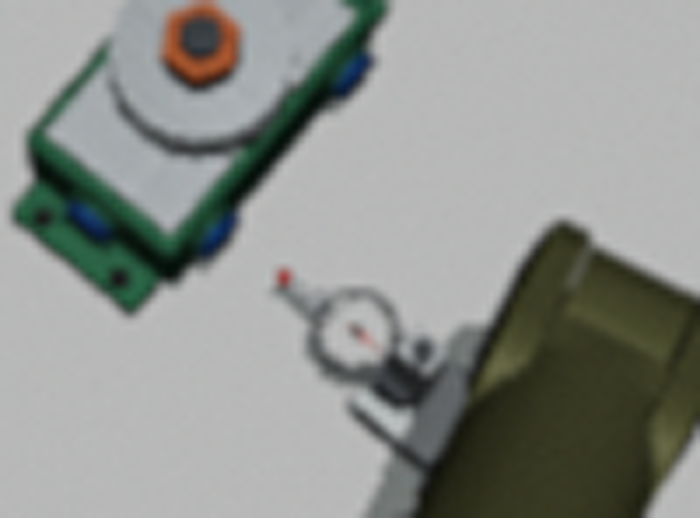

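The stand has not slipped in the jaws, with an identical wrist view. The tip at (284,278) is clear, the needle is at rest, and the near pad is ahead at (215,235).

```bash
python3 -m pendant '[[30,[0,1,-4],[0,0,0]],[30,[0,4,-6],[0,0,0]],[30,[0,10,-6],[0,0,0]],[30,[0,16,-6],[0,0,0]],[30,[0,22,-6],[0,0,0]],[30,[0,27,-6],[0,0,0]],[30,[0,31,-6],[0,0,0]],[30,[0,34,-6],[0,0,0]],[30,[0,36,-6],[0,0,0]],[30,[0,36,-6],[0,0,0]]]'; python3 -c "
from h import *
uv()"
```

```text
time_s: 17.18
tool_pos: [0.5003, -0.1427, 0.0243]
tool_rot: [-107.7, 89.8, -147.0]
force: [-4.8, -5.8, 5.1]
grip_width: 0.0355
t 17.18 U 0.2064 V -0.4775 z 0.0243 yaw 50.74 F [-4.8 -5.8  5.1] Fu -7.48 q3,q7 [ 33.2 -16.4] w 0.0355
```

```bash
python3 -m pendant '[[30,[0,2,0],[0,0,0]],[30,[0,4,0],[0,0,0]],[30,[0,5,0],[0,0,0]],[30,[0,5,0],[0,0,0]],[30,[0,5,0],[0,0,0]]]'; python3 -c "
from h import *
uv(); crop('t6',280,160,80,60,8)"
```

```text
time_s: 17.6
tool_pos: [0.5028, -0.1397, 0.0243]
tool_rot: [-108.0, 89.7, -147.3]
force: [-6.1, -6.7, 7.1]
grip_width: 0.036
t 17.6 U 0.2103 V -0.4775 z 0.0243 yaw 50.7 F [-6.1 -6.7  7.1] Fu -9.09 q3,q7 [ 33.1 -16.8] w 0.036
```

View pics/t6.png

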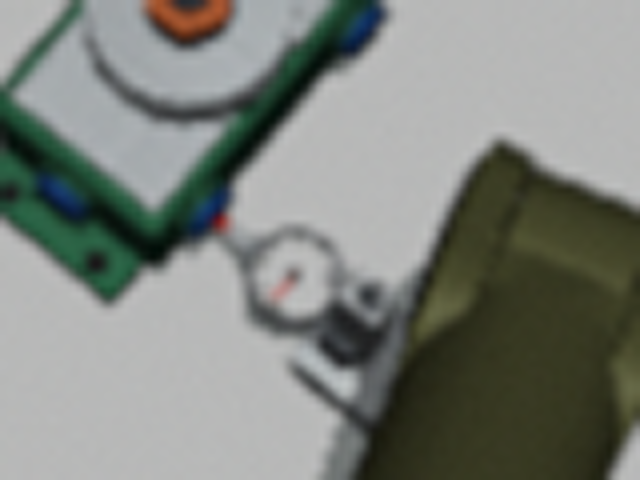

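The tip is on the near pad at (218,220) and the needle is about 89° from rest, or roughly 7 mm. I'll add about 1.2 mm.

```bash
python3 -m pendant '[[30,[0,1,0],[0,0,0]],[30,[0,1.6,0],[0,0,0]],[30,[0,1.6,0],[0,0,0]],[30,[0,1.6,0],[0,0,0]]]'; python3 -c "
from h import *
uv(); crop('t7',280,160,80,60,8)"
```

```text
time_s: 17.98
tool_pos: [0.5035, -0.1388, 0.0243]
tool_rot: [-108.1, 89.7, -147.4]
force: [-7.0, -7.5, 6.9]
grip_width: 0.0359
t 17.98 U 0.2115 V -0.4775 z 0.0243 yaw 50.68 F [-7.  -7.5  6.9] Fu -10.22 q3,q7 [ 33.1 -17. ] w 0.0359
```

View pics/t7.png

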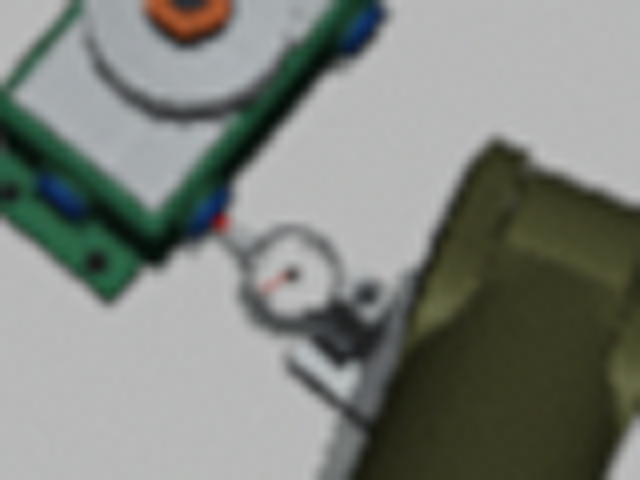

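That is about half-way, with the needle roughly 109° from rest, the same as the first touch. Now I withdraw and begin going round the corner.

```bash
python3 -m pendant '[[30,[0,-4,0],[0,0,0]],[30,[0,-14,0],[0,0,0]],[30,[0,-28,0],[0,0,0]],[30,[0,-42,-1],[0,0,0]],[30,[0,-48,-10],[0,0,0]],[30,[0,-46,-24],[0,0,0]],[30,[0,-40,-38],[0,0,0]],[30,[0,-33,-50],[0,0,0]],[30,[0,-28,-57],[0,0,0]],[30,[0,-27,-60],[0,0,0]]]' 45; cat >> h.py <<'E'
def hh():
    o,p,M=state(); a=np.deg2rad(50.7);U=np.array([np.cos(a),np.sin(a)]);V=np.array([-U[1],U[0]])
    x,y=p[:2]@U-.4295,p[:2]@V+.5327; f=np.deg2rad(yawof(M)-50.7)
    print('t',round(o['time_s'],2),'h TCP',round(x,4),round(y,4),'phi',np.rad2deg(f).round(2),'tip',round(x+.1656*np.cos(f),4),round(y+.1656*np.sin(f),4),'z',p[2].round(4),'r',np.hypot(*p[:2]).round(3),'F',np.round(o['force'],1),'q',o['qpos'].round(0))
    return M
def hgo(x,y,phi):
    M=state()[2]; a=np.deg2rad(50.7);U=np.array([np.cos(a),np.sin(a)]);V=np.array([-U[1],U[0]])
    w=(x+.4295)*U+(y-.5327)*V
    go((*w,state()[1][2]),50.7+phi)
E
python3 -c "
from h import *
hh(); hgo(-.205,.14,0); hgo(-.14,.165,0)"
```

```text
time_s: 18.87
tool_pos: [0.4418, -0.118, 0.0244]
tool_rot: [26.7, 90.0, -12.5]
force: [2.1, -3.8, -2.1]
grip_width: 0.0354
t 18.87 h TCP -0.241 0.1161 phi 0.13 tip -0.0754 0.1164 z 0.0244 r 0.457 F [ 2.1 -3.8 -2.1] q [-20.   9.  34. 124.  -7.  49. -21.]
shift [-0.0, 36.1, -23.8] rot [0.0022, 0.0002, -0.0001] ang 0.1
shift [0.0, 101.1, -48.7] rot [0.0022, 0.0002, -0.0001] ang 0.1
```

```bash
python3 -m pendant '[[30,[0,6,-6],[0,0,0]],[30,[0,15,-13],[0,0,0]],[30,[0,25,-19],[0,0,0]],[30,[0,36,-25],[0,0,0]],[30,[0,48,-31],[0,0,0]],[30,[0,60,-37],[0,0,0]],[30,[0,72,-43],[0,0,0]],[30,[0,84,-49],[0,0,0]],[30,[0,94,-53],[0,0,0]],[30,[0,101,-56],[0,0,0]]]'; python3 -c "
from h import *
hh(); hgo(-.095,.228,-30); hgo(-.05,.265,-60)"
```

```text
time_s: 19.7
tool_pos: [0.462, -0.0061, 0.0243]
tool_rot: [-98.2, 89.8, -137.4]
force: [-2.4, -7.1, 5.7]
grip_width: 0.0356
t 19.7 h TCP -0.1416 0.1713 phi 0.08 tip 0.024 0.1716 z 0.0243 r 0.462 F [-2.4 -7.1  5.7] q [-29.  10.  28. 123.  -6.  49. -37.]
shift [-0.1, 46.7, -56.6] rot [0.5249, 0.0004, 0.0032] ang 30.1
shift [-0.2, 91.7, -93.5] rot [1.0485, 0.0012, 0.0031] ang 60.1
```

```bash
python3 -m pendant '[[30,[0,5,-8],[0.06,0,0]],[30,[0,13,-18],[0.15,0,0]],[30,[0,22,-29],[0.25,0,0]],[30,[0,31,-40],[0.35,0,0]],[30,[0,40,-50],[0.45,0,0]],[30,[0,49,-59],[0.55,0,0]],[30,[0,57,-67],[0.64,0,0]],[30,[0,64,-73],[0.72,0,0]],[30,[0,70,-78],[0.78,0,0]],[30,[0,73,-81],[0.82,0,0]]]'; python3 -c "
from h import *
hh(); hgo(-.05,.265,-60); hgo(0,.30,-90);c=cam('wrist','w8')"
```

```text
time_s: 20.53
tool_pos: [0.445, 0.1008, 0.0243]
tool_rot: [-52.0, 89.7, -138.4]
force: [-3.1, -8.5, 8.0]
grip_width: 0.0354
t 20.53 h TCP -0.0696 0.2522 phi -47.14 tip 0.043 0.1309 z 0.0243 r 0.456 F [-3.1 -8.5  8. ] q [-43.   9.  28. 123.  -5.  49. -98.]
shift [-0.1, 4.0, -23.1] rot [0.2245, 0.0033, 0.0033] ang 12.9
shift [-0.3, 12.4, -83.5] rot [0.7481, 0.0041, 0.0024] ang 42.9
```

View pics/w8.png

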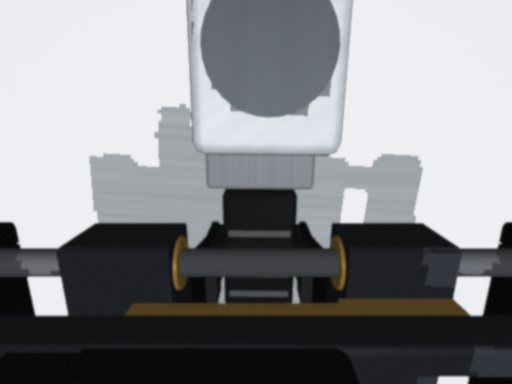

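```bash
python3 -m pendant '[[30,[0,1,-8],[0.06,0,0]],[30,[0,3,-18],[0.15,0,0]],[30,[0,5,-29],[0.24,0,0]],[30,[0,7,-40],[0.33,0,0]],[30,[0,9,-50],[0.42,0,0]],[30,[0,10,-60],[0.51,0,0]],[30,[0,11,-69],[0.59,0,0]],[30,[0,12,-77],[0.66,0,0]],[30,[0,12,-83],[0.72,0,0]],[30,[0,12,-86],[0.748,0,0]]]'; python3 -c "
from h import *
hh(); hgo(0,.30,-90);"
```

```text
time_s: 21.42
tool_pos: [0.4527, 0.188, 0.0243]
tool_rot: [31.2, 89.9, -98.0]
force: [2.4, -6.9, 3.6]
grip_width: 0.0355
t 21.42 h TCP 0.0027 0.3015 phi -89.96 tip 0.0028 0.1359 z 0.0243 r 0.49 F [ 2.4 -6.9  3.6] q [ -53.   13.   30.  119.   -8.   50. -148.]
shift [0.0, 1.5, 2.7] rot [0.0008, 0.0022, -0.0013] ang 0.2
```

q7 is in range at −148°, and the stand now points at the end pad with the tip about 40 mm off. I'll advance.

```bash
python3 -m pendant '[[30,[0,2,2],[0,0,0]],[30,[0,7,3],[0,0,0]],[30,[0,13,3],[0,0,0]],[30,[0,19,3],[0,0,0]],[30,[0,25,3],[0,0,0]],[30,[0,29,3],[0,0,0]],[30,[0,31,3],[0,0,0]],[30,[0,32,3],[0,0,0]]]'; python3 -c "
from h import *
hh(); hgo(0,.2536,-90); crop('t9',235,165,80,60,8);c=cam('wrist','w9')"
```

```text
time_s: 22.08
tool_pos: [0.473, 0.1694, 0.0243]
tool_rot: [-82.5, 89.7, 148.6]
force: [-6.2, 5.8, 7.0]
grip_width: 0.0356
t 22.08 h TCP 0.0012 0.274 phi -89.59 tip 0.0024 0.1084 z 0.0243 r 0.502 F [-6.2  5.8  7. ] q [ -50.   15.   30.  117.  -10.   51. -143.]
shift [-0.1, 20.4, 1.3] rot [0.0072, 0.0008, 0.0057] ang 0.5
```

View pics/t9.png

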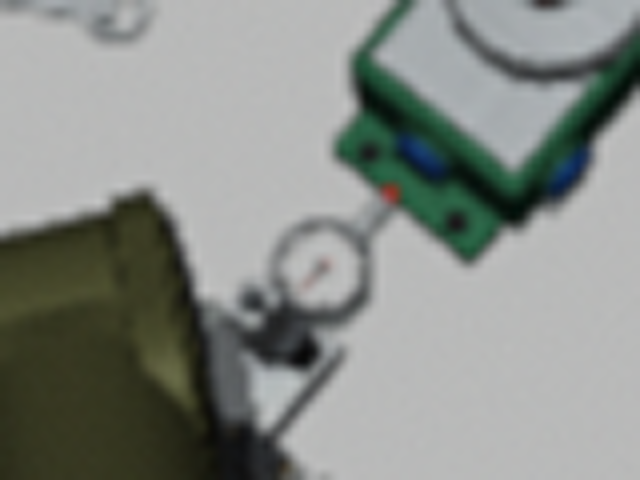

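View pics/w9.png

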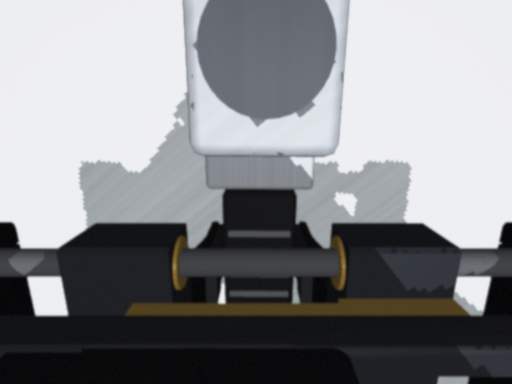

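The tip at (391,193) is about 12 mm short of the end pad at (422,155) and in line within about 1 mm. The needle is at rest. I'll press in.

```bash
python3 -m pendant '[[30,[0,3,1],[0.007,0,0]],[30,[0,7,1],[0.007,0,0]],[30,[0,11,1],[0.007,0,0]],[30,[0,15,1],[0.007,0,0]],[30,[0,18,1],[0.007,0,0]],[30,[0,19.5,1],[0.007,0,0]],[30,[0,19.5,1],[0.007,0,0]],[30,[0,19.5,1],[0.007,0,0]]]'; python3 -c "
from h import *
hh(); hgo(0,.2536,-90); crop('t10',240,165,80,60,8)"
```

```text
time_s: 22.85
tool_pos: [0.4871, 0.157, 0.0243]
tool_rot: [-84.2, 89.6, 146.6]
force: [-6.2, 5.4, 7.2]
grip_width: 0.0357
t 22.85 h TCP 0.0005 0.2552 phi -89.95 tip 0.0007 0.0896 z 0.0243 r 0.512 F [-6.2  5.4  7.2] q [ -48.   16.   31.  116.  -11.   51. -141.]
shift [-0.0, 1.6, 0.5] rot [0.0009, 0.0007, 0.0064] ang 0.4
```

View pics/t10.png

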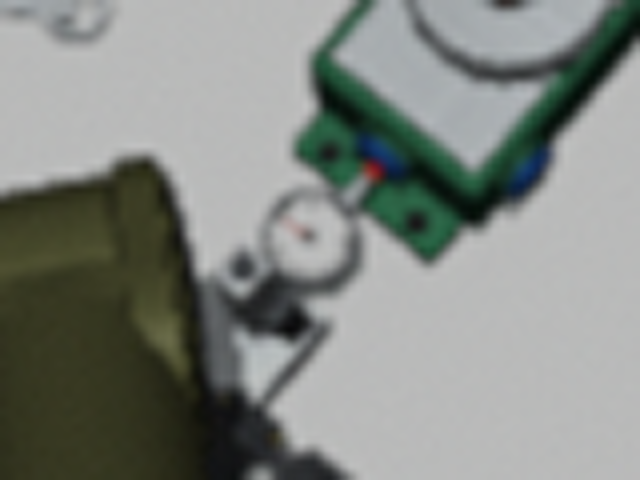

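The tip is on the end pad at (374,170) and the needle has turned about 77°, or roughly 6 mm. I'll add 2 mm.

```bash
python3 -m pendant '[[30,[0,1,0.5],[0,0,0]],[30,[0,2,0.5],[0,0,0]],[30,[0,2.4,0.5],[0,0,0]],[30,[0,2.4,0.5],[0,0,0]],[30,[0,2.4,0.5],[0,0,0]]]'; python3 -c "
from h import *
hh(); hgo(0,.2536,-90); crop('t11',240,165,80,60,8)"
```

```text
time_s: 23.32
tool_pos: [0.4882, 0.1558, 0.0243]
tool_rot: [-86.3, 89.6, 144.5]
force: [-7.3, 5.5, 7.5]
grip_width: 0.0356
t 23.32 h TCP 0.0003 0.2536 phi -89.91 tip 0.0006 0.088 z 0.0243 r 0.512 F [-7.3  5.5  7.5] q [ -48.   16.   31.  116.  -11.   51. -141.]
shift [0.0, -0.0, 0.3] rot [0.0016, 0.0005, 0.0073] ang 0.4
```

View pics/t11.png

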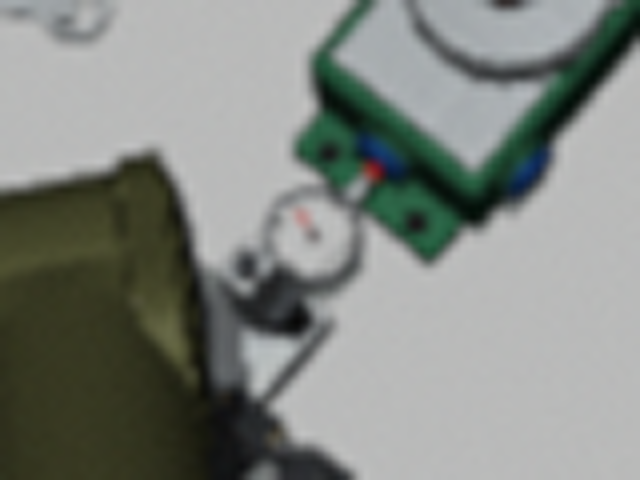

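The needle is about 105° from rest, so the plunger is half-way. I'll ease the arm's stored push, open, check, then rise.

```bash
python3 -m pendant '[[30,[0,-1.5,0],[0,0,0]],[30,[0,-3,0],[0,0,0]],[30,[0,-3,0],[0,0,0]]]'; python3 -c "
from h import *
hh()"; python3 -m pendant '[[39,[0,0,0],[0,0,0]],[43,[0,0,0],[0,0,0]],[50,[0,0,0],[0,0,0]],[60,[0,0,0],[0,0,0]],[60,[0,0,0],[0,0,0]]]';python3 -c "
from h import *
hh(); crop('t12',240,165,80,60,8)"
```

```text
time_s: 23.62
tool_pos: [0.4882, 0.1558, 0.0243]
tool_rot: [-112.3, 89.9, 118.4]
force: [-2.1, 6.1, 2.1]
grip_width: 0.0358
t 23.62 h TCP 0.0003 0.2536 phi -90.0 tip 0.0003 0.088 z 0.0243 r 0.512 F [-2.1  6.1  2.1] q [ -48.   16.   31.  116.  -11.   51. -141.]
time_s: 24.03
tool_pos: [0.4891, 0.153, 0.0241]
tool_rot: [15.4, 90.0, -114.1]
force: [-0.7, 0.0, -0.1]
grip_width: 0.0549
t 24.03 h TCP -0.0013 0.2511 phi -90.21 tip -0.0019 0.0855 z 0.0241 r 0.512 F [-0.7  0.  -0.1] q [ -48.   16.   31.  116.  -10.   51. -141.]
```

View pics/t12.png

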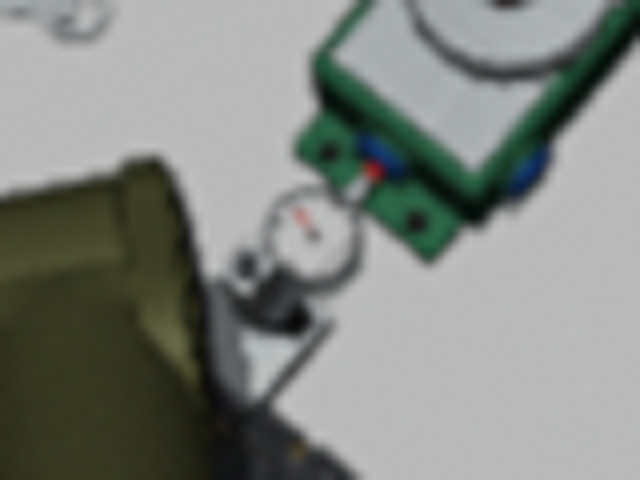

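Released: the stand has stayed put with the needle unchanged. Now I go straight up.

```bash
python3 -m pendant '[[60,[-5,0,0],[0,0,0]],[60,[-15,0,0],[0,0,0]],[60,[-35,0,0],[0,0,0]],[60,[-60,0,0],[0,0,0]],[60,[-90,0,0],[0,0,0]],[60,[-125,0,0],[0,0,0]],[60,[-160,0,0],[0,0,0]],[60,[-195,0,0],[0,0,0]],[60,[-220,0,0],[0,0,0]],[60,[-220,0,0],[0,0,0]]]'; python3 -m pendant '[[60,[0,-40,0],[0,0,0]],[60,[0,-40,0],[0,0,0]],[60,[0,-40,0],[0,0,0]]]'; python3 -c "
from h import *
hh(); c=cam('wrist','w13'); np.savez('pics/w13.npz',W=cloud(c),im=c['image']); crop('t13',250,155,100,75,7); cam('scene','s13')"
```

```text
time_s: 24.92
tool_pos: [0.4922, 0.1545, 0.2514]
tool_rot: [160.2, 89.3, 30.7]
force: [0.6, -0.2, 0.7]
grip_width: 0.0601
time_s: 25.17
tool_pos: [0.4564, 0.1813, 0.2449]
tool_rot: [-140.1, 89.9, 90.7]
force: [0.5, -0.4, -0.4]
grip_width: 0.0597
t 25.17 h TCP -0.0002 0.2943 phi -89.91 tip 0.0001 0.1287 z 0.2449 r 0.491 F [ 0.5 -0.4 -0.4] q [ -39.   -2.   14.  105.    0.   76. -154.]
```

View pics/w13.png

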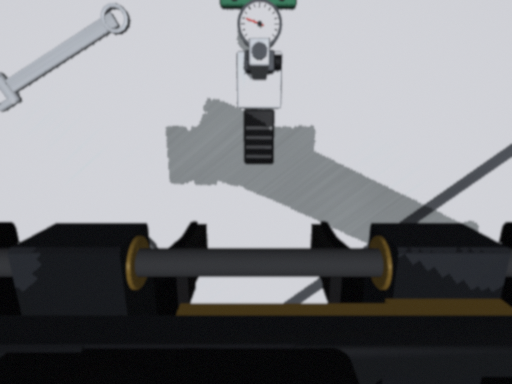

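View pics/t13.png

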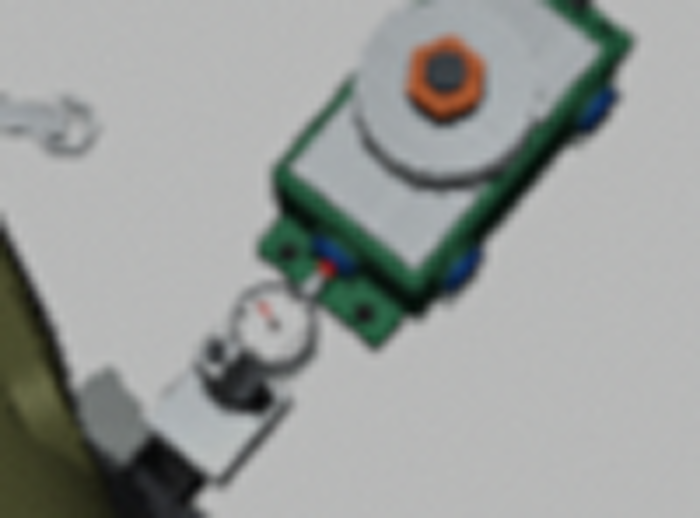

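View pics/s13.png

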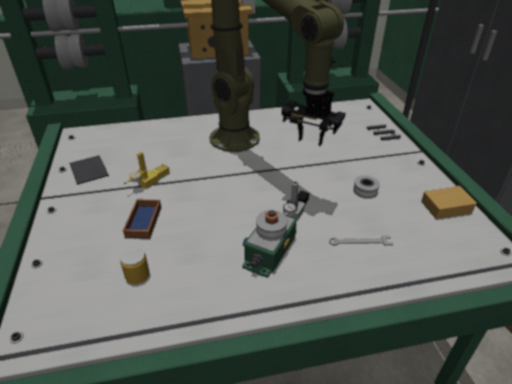

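The wrist view shows the stand upright and free, with the dial needle at (246,19) about 106° from rest. The top crop has the tip on the end pad at (328,267), and the bystanders are where they were. q7 sits close to its limit, so I'll turn it away and compare the housing with its start image.

```bash
python3 -m pendant '[[60,[-20,0,0],[-0.1,0,0]],[60,[-20,0,0],[-0.2,0,0]],[60,[-20,0,0],[-0.3,0,0]],[60,[-20,0,0],[-0.3,0,0]],[60,[-20,0,0],[-0.3,0,0]]]'; python3 - <<'E'
from h import *
hh(); a=np.load('pics/top1.npz')['im']; c=cam('top'); b=c['image']
def sh(y0,y1,x0,x1): 
    f=lambda i:cv2.cvtColor(i[y0:y1,x0:x1],cv2.COLOR_BGR2GRAY).astype(np.float32)
    return cv2.phaseCorrelate(f(a),f(b),cv2.createHanningWindow((x1-x0,y1-y0),cv2.CV_32F))
print('housing',sh(105,150,243,295),'tin',sh(110,155,350,400),'spanner',sh(115,150,155,220),'roll',sh(175,215,130,175),'ref tray',sh(190,225,345,395),'ref bolt',sh(85,110,70,95))
E
```

```text
time_s: 25.73
tool_pos: [0.4584, 0.1788, 0.2642]
tool_rot: [-18.3, 90.0, -130.8]
force: [0.5, 0.1, 0.2]
grip_width: 0.0599
t 25.73 h TCP -0.0008 0.2912 phi -73.18 tip 0.0471 0.1327 z 0.2642 r 0.492 F [0.5 0.1 0.2] q [ -39.   -2.   15.  103.    1.   79. -137.]
housing ((0.0028502970575239317, 0.5340033633841408), 0.9639372293841201) tin ((0.010067786638668252, 0.5406103751134665), 0.974450149959988) spanner ((-0.4403601410979263, 0.251959154378806), 0.3223434561564599) roll ((0.4281425980056355, 0.020483476866832717), 0.9758638275994195) ref tray ((0.07500177954559462, 0.09812302566842845), 0.9285217094421386) ref bolt ((0.42889973181742036, 0.5647551148805245), 0.989561047744751)
```

```bash
python3 -c "
from h import *
env.sign_off()"
```

```text
the job is handed in; nothing more can be done
```

The job is done and handed in. I lifted the stand out of the tray by its steel column, set it on the plate and let go. All three touches were then made by sliding it by the low grip: far pad, near pad, end pad. The stand was left released with its tip on the end pad and the arm clear above.

**Last checks:**
- **Plunger:** the needle was about 105–110° from rest at each touch. Geometry put that at about 8 mm of the 16 mm stroke for each. I worked out the needle scale from the touches themselves, so each reading is good to about 1–2 mm.
- **Alignment:** the tip was within about 2 mm of each pad centre, and the stand within about 1° of square.
- **Housing and bystanders:** image comparison shows the housing and the grease tin moved less than about 0.3 mm. The spare roll shows no shift either. The spanner comparison was too weak to use, but it lies in the same place in the pictures and the robot never went near it.
- **Release:** the needle did not change when the fingers opened or after the arm rose, and the stand is upright.

The last joint briefly reached −154°, right at its limit of −154.24°, during the final retreat, and I turned it back. The clock stood at about 26 s of the 72 s allowed, and the largest force I read was about 22 N, as the gripper closed on the column.

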